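# Close a bearing clamping jig with its top plate

### The job

Draw the metal plate out of the sloping rack, lay it flat on the wooden block with its grip bar upward, and let go of it there. Then take it again by the grip bar and, keeping it level, lower it gently over the jig's two guide pins until it rests fully down on both pin shoulders, and only then let go. Leave the other things on the bench where they are.

Things in the scene. Friction and masses are not known exactly. Their poses are not given: they have to be found in the camera images.
- plate: Loose bare aluminium plate, 0.3 to 0.5 kg, 160 (its x) x 64 (its y) x 12 mm thick; starts sloping in the rack. Origin: centre of its underside; z points out of the face that carries the grip bar. Two round through holes, 17 mm wide, at x = -60 and +60 mm, y = 0. A half turn about z makes no difference to its use.
- plate_bar (a point): Centre of the plate's dark steel grip bar, 38 mm above the plate's underside. The bar runs along the plate's x: 60 long, 18 wide (y), 16 mm high, on two round posts (14 mm, at x = -22 and +22), with an 18 mm gap between bar and plate. Out of reach while the plate is in the rack.
- plate_edge (a point): Point inside the plate, at x = -60 mm, y = 0, half way through its 12 mm thickness: the middle of the end that is high in the rack. Here the two side edges, 64 mm apart along the plate's y, stand free of the rack and can be gripped (the highest 55 mm of the plate).
- rack: Grey steel rack, fixed, on a dark base 220 (x) x 112 (y) mm; origin: centre of the base's underside, on the bench. It holds the plate at 30 degrees to the horizontal, the high end (plate -x) towards the rack's -x, its robot side. The plate rests on a bed 40 mm wide that reaches 102 mm up the slope. Lift it out only straight along its own slope (plate -x), at least 70 mm, to come free.
- rack_foot (a point): Where the middle of the plate's low (+x) end rests, against the rack's foot stop, at its underside. Side panels 88 mm apart inside stand beside the lowest 43 mm of the plate, and low guide lips 72 mm apart beside its lowest 28 mm.
- rack_cover (a point): Middle of the upper edge of the rack's cover board: 104 mm wide, 5 mm thick, parallel to the plate, its underside 60 mm above the plate's underside (14 mm above the bar). It roofs the lowest 104 mm of the slope, so the bar cannot be taken there. This edge is the rack's highest part, about 140 mm above the bench.
- block: Plain light-wood block, fixed on the bench, 120 (x) x 40 (y) x 36 mm high; origin: centre of its underside, x along its length. The plate is laid on it centre over centre, its length along the block's (either way round); it then overhangs by 20 mm at each end and 12 mm at each side.
- jig: Dark steel lower half of the jig, fixed on the bench, bed 200 (x) x 112 (y) x 14 mm; origin: centre of its underside. Two guide pins stand at x = -60 and +60 mm, y = 0, each in a round shoulder 28 mm wide whose top is 38 mm above the bench: the plate's underside seats there. A 68 mm bearing lies fixed between the pins, 34 mm above the bench at its top, not touched by the plate.
- jig_pin0 (a point): Tip of the guide pin at the jig's x = -60 mm, 83 mm above the bench. The pin is 14 mm in diameter, its last 12 mm tapered to 5 mm; it rises 45 mm from its shoulder.
- jig_pin1 (a point): Tip of the other guide pin, at the jig's x = +60 mm; same size.
- jig_cheek (a point): Middle of the top of the jig's +y cheek; its twin is at -y. Cheeks run along x, 130 long, 10 mm thick, inside faces 76 mm apart, tops 50 mm above the bench, level with the seated plate's top face: there is no room for fingers at the plate's side edges while it seats, so hold it by the bar.
- oil_filter: Bystander: loose black oil filter, 68 mm diameter, 90 mm high, upright; origin at the centre of its underside.
- tape_roll: Bystander: loose black roll of tape lying flat, 68 mm diameter, 19 mm high; origin at the centre of its underside.
- thrust_washer: Bystander: loose plain steel washer lying flat, 65 mm diameter, 9 mm high; origin at the centre of its underside.
- pliers: Bystander: loose pliers with red grips lying flat, 57 x 178 x 12 mm; origin at the centre of the underside.
Things that resemble listed ones, but are neither listed nor needed, are in the scene too. What is shaped like the plate but green is not meant.

How it is judged (in metres and radians):
On the way:
1. the plate lies flat on the wooden block, grip bar up, released (horizontal distance between plate and block below 0.04 m and z of plate in the frame of block between 0.033 and 0.04 m and angle between plate's own z axis and vertical below 0.06 rad and contact force between the fingers and plate below 0.1 N and linear speed of plate below 0.02 m/s), for 0.2 s.
At the end, for the whole second after the job is handed in: The plate is threaded on both guide pins (centre within 4 mm of the jig's centre, lengths parallel within 0.06 rad), level within 0.035 rad, its underside within 2.5 mm of the pin shoulders (38 mm above the jig's underside), released and at rest (horizontal distance between plate and jig below 0.004 m and z of plate in the frame of jig between 0.034 and 0.0405 m and angle between plate's own z axis and vertical below 0.035 rad and angle between the x axis of plate and the x axis of jig, either way round below 0.06 rad and linear speed of plate below 0.01 m/s and contact force between the arm and plate below 0.1 N); the robot touches nothing.
It fails at once if the plate is dropped down the pins (faster than 0.35 m/s below the pin tops) (horizontal distance between plate and jig below 0.02 m and z of plate in the frame of jig below 0.068 m and angle between the x axis of plate and the x axis of jig, either way round below 0.15 rad and linear speed of plate above 0.35 m/s).
It fails at once if the plate is tilted by more than 0.25 rad while on the pins (horizontal distance between plate and jig below 0.02 m and z of plate in the frame of jig below 0.068 m and angle between the x axis of plate and the x axis of jig, either way round below 0.15 rad and angle between plate's own z axis and vertical above 0.25 rad).
It fails at once if a bystander is moved by more than 30 mm (distance of any of oil_filter, tape_roll, thrust_washer, pliers from where it was at the start of the episode above 0.03 m).
It also fails if it takes over 67 s, if anything falls off the work surface, if the arm or the gripper's body presses on something with over 40 N, if the wrist force passes 120 N, or if a joint passes its speed limit or range.

### The arm

A 6-joint arm with a two-finger parallel gripper is mounted at the origin on a cart in front of the work surface, level with it; the furniture and walls round the work are solid. World frame = base frame: x ahead of the robot, y to its left, z up, the work surface at z = 0. Lengths are in m, angles in degrees, forces in N, time in s.
With the tool pointing down it reaches from about 0.25 to 0.8 m from the base axis. Payload 3.9 kg.
Tool frame: the origin (TCP) lies at the very end of the fingers, on their centre line; the grasp point (between the pads) lies 19 mm behind it; z points along the fingers, y is the direction in which the jaws open and shut (so a half turn about z gives the same grasp; the last joint's range is limited). The gripper opens to 85 mm and grips with 20 to 120 N. Pads are 22 mm wide; open, the fingers measure 114 mm over their backs; the gripper's body (76 mm by 85 mm) begins 54 mm behind the grasp point. The pads swing forward as they close: fully open they stand 13 mm farther back than shut.
Start: joints at [65.833, 14.897, -7.913, 67.191, 0, 90], TCP at [0.215, 0.479, 0.231] pointing down, gripper open.
Joint ranges: [-159.42, 159.42], [-47.68, 98.78], [-73.54, 78.23], [-108.79, 121.32], [-90, 84.71], [-180, 180]. Speed limits (degrees/s): [147.25, 147.25, 180, 180, 180, 180].

### API

Orientations are given as [roll, pitch, yaw] about the fixed x, y, z axes, in that order (R = Rz(yaw) Ry(pitch) Rx(roll)).
In Python, from bench import get_state, snapshot, camera_params, finish_job gives the robot as it stands.
- The arm moves only by the tool servo_tool, never from a script. Its argument "series" is a list of rows, each a list of 2 entries, a list of its own where there are three numbers: the shift along the tool's x, y, z in cm, then the turn, a rotation vector about the tool's x, y, z in rad. In form: [[[tx, ty, tz], [wx, wy, wz]], ...]. A call has 1 to 20 rows; each row shifts and turns the commanded pose from where the row before left it, along the tool's axes as they then stand; what a row does not reach is not made up. A row lasts 1/12 s, in which the tool goes at most 41.7 mm and 7.16 degrees, less where a joint would pass 70% of its speed; a pose out of reach is approached as far as the arm can. A call with a gripper value outside its range is refused whole. "hand" is the finger opening in cm, from 0 to 8.54, set as the call begins (left out, the last holds). The fingers move at their own pace and stop on an object; "force" is the grip in N (left out, the last holds). Time passes only in rows, so rows that do not move let the fingers close. It gives the time, the measured TCP pose, the force and the opening at its end, in the units of the state.
- get_state(): the state, without advancing time (a new reading comes with each control period).
- snapshot(name): name is "scene" or "top"; returns the picture (480x640x3 uint8, red, green, blue); there is no depth.
- camera_params(name): a dict with "fx", "fy", "cx", "cy" (pixels), "world_from_camera" (4x4, takes a point from camera to world coordinates). Camera axes: x right, y down, z forward; pixel columns grow to the right and rows downward; lengths in m; the calibration is good to about 2 mm. A picture is of the moment at which its call begins. camera_params takes no time and is no camera call.
- finish_job(): hands the job in, once; it reports no verdict.
The state is a dict: "clock": time; "joint_pos": joint angles; "qd": joint speeds; "effort": joint torques, N m; "position": TCP position; "ee_rot": TCP orientation; "wrist_force": force on the tool from outside, world axes, zero at the start; "ft_torque": the same for the moment, N m; "opening": finger opening in m.
Only numpy, scipy, OpenCV 4.12 (cv2) and the standard library are available. Lean on these libraries where they do the work, as an engineer would, in place of code of your own. Each camera call takes 0.05 s, during which the arm holds its last target.

## Working session

There is one attempt and no reset: what is moved stays moved. The work goes in short steps, Python scripts to look and compute and a tool call to move; the robot and the scene stay as the last step left them, time stands still between calls to the robot, and variables do not carry over. Pictures are saved under pics/ and viewed, and the job is handed in when it is done.

Besides the shell and the picture viewer there is one more tool, called after "Emit:" by a JSON object that holds its "name" and its "arguments", one argument or row to a line. servo_tool: Moves the arm, as the interface text tells. Its arguments: {"type":"object","properties":{"series":{"type":"array"},"hand":{"type":"number"},"force":{"type":"number"}},"required":["series"]}

```bash
ls; mkdir -p pics; python3 - <<'E'
from bench import *
import cv2
print(get_state())
for n in("scene","top"):
    im=snapshot(n); cv2.imwrite(f"pics/{n}0.png",im[:,:,::-1]); p=camera_params(n); print(n,{k:(v if k!='world_from_camera' else [list(map(lambda a:round(float(a),4),r)) for r in v]) for k,v in p.items()})
E
```

```text
pics
{'clock': 0.0, 'joint_pos': array([ 6.58316851e+01,  1.49382695e+01, -7.98664401e+00,  6.71937258e+01,
       -4.72254391e-04,  8.99990295e+01]), 'qd': array([ 0.11660074, -0.00547516,  0.02261379, -0.08459582,  0.04962281,
       -0.03079034]), 'effort': array([-2.37096210e-03, -4.05677032e+01,  2.53923297e+01,  1.87426445e-02,
       -2.88058754e-05, -8.69895942e-07]), 'position': array([0.21465416, 0.47832802, 0.23043591]), 'ee_rot': array([-1.79881361e+02,  4.70243836e-04,  1.55832657e+02]), 'wrist_force': array([-0.49769257, -0.71247197, -0.03747584]), 'ft_torque': array([-0.01618406, -0.02040741, -0.02975939]), 'opening': 0.0852746006569998}
scene {'fx': 604.6397964018234, 'fy': 604.6397964018234, 'cx': 323.82528671938934, 'cy': 240.99876962401086, 'world_from_camera': [[0.5644, -0.5724, 0.5948, -0.3817], [-0.8254, -0.4022, 0.3962, -0.6142], [0.0125, -0.7145, -0.6995, 1.2307], [0.0, 0.0, 0.0, 1.0]]}
top {'fx': 561.8787722415419, 'fy': 561.8787722415419, 'cx': 312.3138759968077, 'cy': 243.1659069316199, 'world_from_camera': [[0.0217, -0.9921, 0.1237, 0.3785], [-0.9997, -0.0201, 0.0144, 0.0028], [-0.0118, -0.124, -0.9922, 1.4513], [0.0, 0.0, 0.0, 1.0]]}
```

View pics/scene0.png

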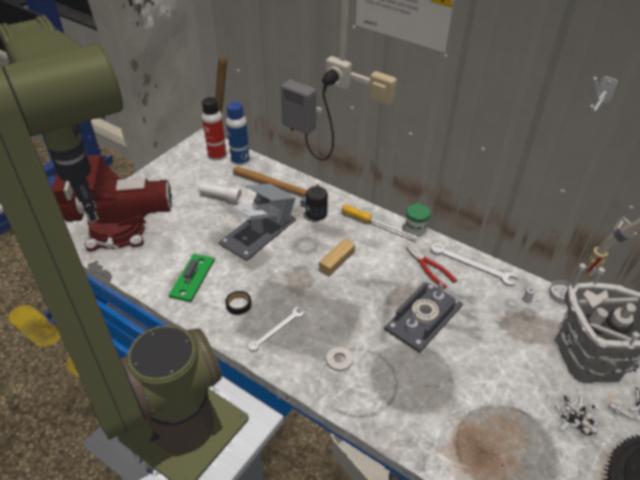

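View pics/top0.png

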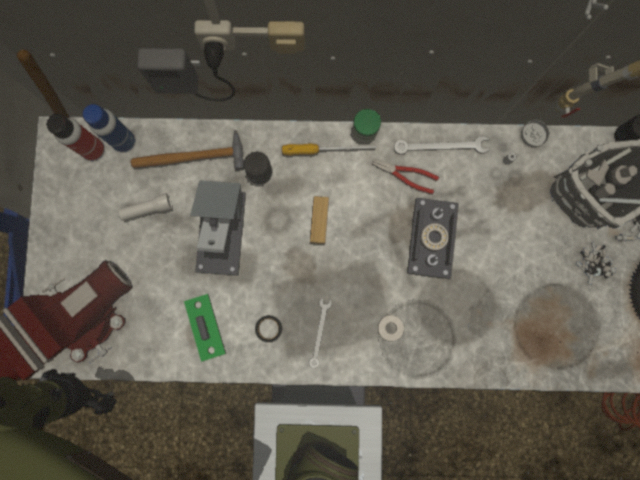

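The scene camera shows the rack at about (260,220), the block at (338,257) and the jig at (425,315). In the top view the rack is at (218,228), the block at (319,220), the jig at (433,238) and the oil filter at (257,168). I'll zoom in next.

```bash
python3 - <<'E'
import cv2, numpy as np
s=cv2.imread('pics/scene0.png');t=cv2.imread('pics/top0.png')
def c(im,x0,y0,w,h,k,n): cv2.imwrite(n,cv2.resize(im[y0:y0+h,x0:x0+w],None,fx=k,fy=k,interpolation=cv2.INTER_CUBIC))
c(t,180,145,100,140,4,'pics/a.png');c(t,290,180,180,110,4,'pics/b.png')
c(s,200,160,170,120,4,'pics/c.png');c(s,310,225,170,140,4,'pics/d.png')
E
```

```text
(no output)
```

View pics/a.png

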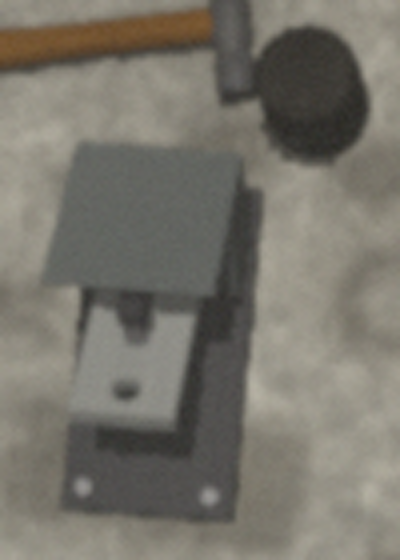

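View pics/b.png

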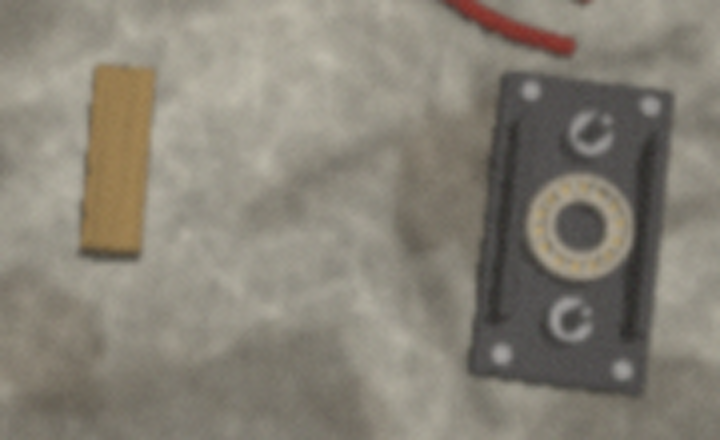

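View pics/c.png

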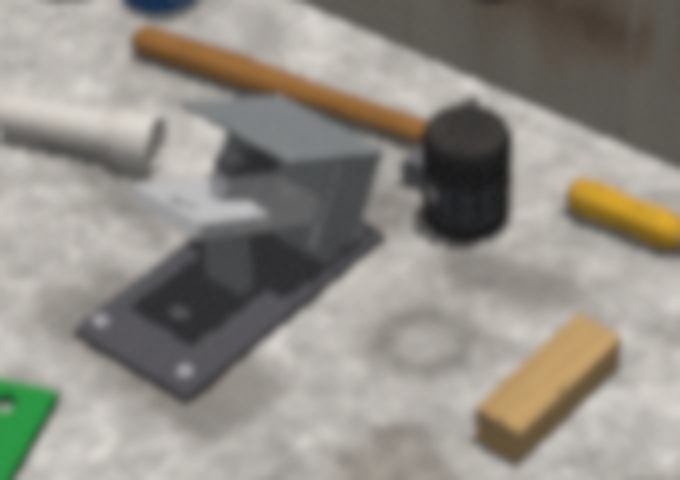

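View pics/d.png

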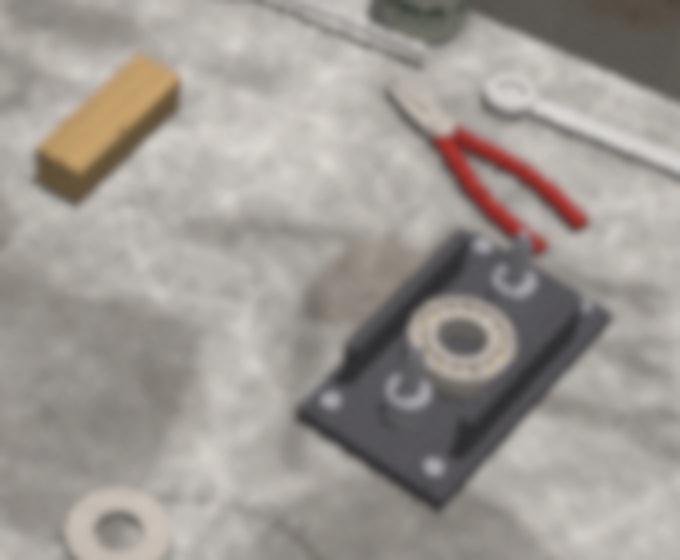

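```bash
python3 - <<'E'
import cv2, numpy as np
s=cv2.imread('pics/scene0.png');t=cv2.imread('pics/top0.png')
def c(im,x0,y0,w,h,k,n):
    o=cv2.resize(im[y0:y0+h,x0:x0+w],None,fx=k,fy=k,interpolation=cv2.INTER_CUBIC)
    o=cv2.convertScaleAbs(o,alpha=1.6,beta=0)
    for i in range(0,w,10): cv2.line(o,(i*k+k//2,0),(i*k+k//2,6 if i%50 else 16),(0,0,255),1); cv2.putText(o,str(x0+i),(i*k,26),0,.35,(0,0,255),1)
    for i in range(0,h,10): cv2.line(o,(0,i*k+k//2),(6,i*k+k//2),(0,0,255),1); cv2.putText(o,str(y0+i),(8,i*k+8),0,.35,(0,0,255),1)
    cv2.imwrite(n,o)
c(t,190,175,60,105,5,'pics/a1.png');c(t,400,190,65,95,6,'pics/b1.png')
c(s,215,175,90,85,7,'pics/c1.png');c(s,380,275,90,80,7,'pics/d1.png')
E
```

```text
(no output)
```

View pics/a1.png

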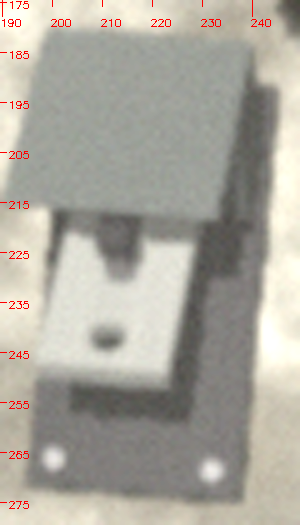

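View pics/b1.png

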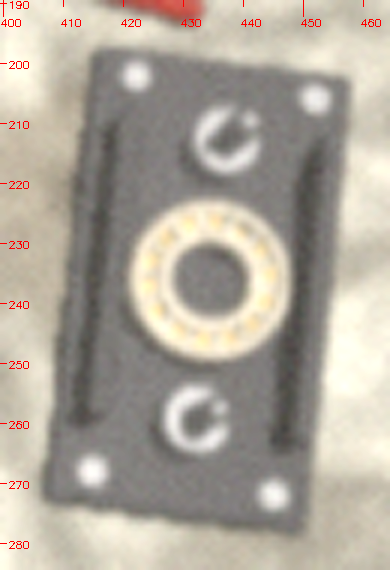

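View pics/c1.png

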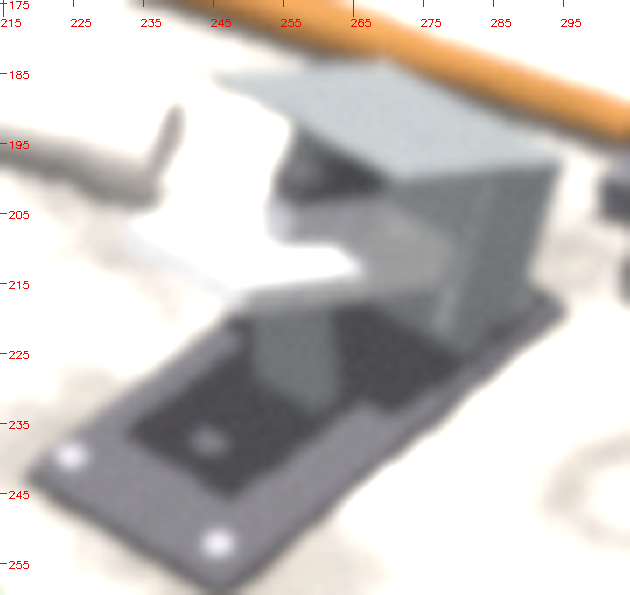

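View pics/d1.png

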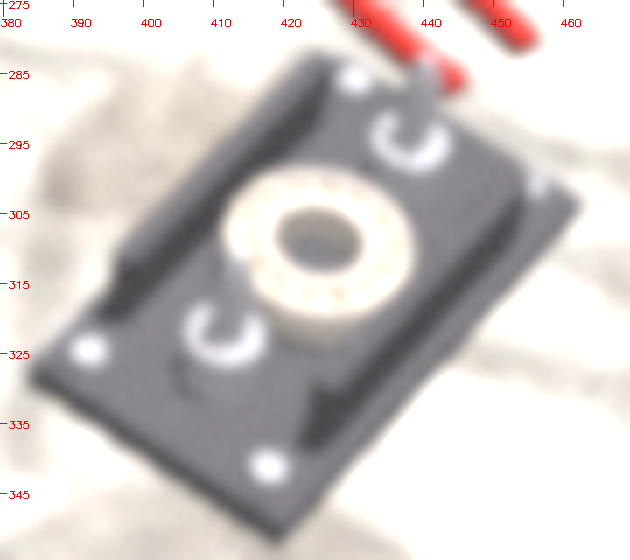

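```bash
cat > fit.py <<'E'
import numpy as np
from bench import camera_params
from scipy.optimize import least_squares
P={n:camera_params(n) for n in('top','scene')}
def proj(n,X):
    p=P[n];T=np.linalg.inv(np.array(p['world_from_camera']));c=T[:3,:3]@np.asarray(X).T+T[:3,3:4]
    return np.stack([p['fx']*c[0]/c[2]+p['cx'],p['fy']*c[1]/c[2]+p['cy']],1)
def Rz(a): c,s=np.cos(a),np.sin(a); return np.array([[c,-s,0],[s,c,0],[0,0,1]])
def w(q,pts): return (Rz(q[2])@np.asarray(pts).T).T+[q[0],q[1],0]
def cr(x0,y0,k,pts): return np.array([[x0+(a-k/2)/k,y0+(b-k/2)/k] for a,b in pts])
E
cat > f1.py <<'E'
from fit import *
np.set_printoptions(precision=4,suppress=True)
# jig: top order: x grows up in image (far). x axis world approx +x; y left
def jig(which):
    def f(q):
        r=[]
        if 'top' in which:
            pts=[[.1,.056,.014],[.1,-.056,.014],[-.1,-.056,.014],[-.1,.056,.014],[.06,0,.038],[-.06,0,.038],[0,0,.034],
             [q[3],q[4],q[5]],[q[3],-q[4],q[5]],[-q[3],q[4],q[5]],[-q[3],-q[4],q[5]]]
            r.append(proj('top',w(q,pts))-cr(400,190,6,[(95,46),(350,80),(304,533),(44,500),(228,139),(197,419),(211,279),(136,76),(315,99),(92,471),(274,494)]))
        if 'scene' in which:
            pts=[[-.1,.056,.014],[.06,0,.038],[-.06,0,.038],[0,0,.034],[q[3],q[4],q[5]],[q[3],-q[4],q[5]],[-q[3],q[4],q[5]],[-q[3],-q[4],q[5]]]
            r.append(proj('scene',w(q,pts))-cr(380,275,7,[(32,370),(410,139),(225,331),(319,241),(355,79),(541,186),(90,350),(269,467)]))
        r=np.concatenate(r).ravel(); return np.append(r,[(q[5]-.016)*500])
    s=least_squares(f,[.5,-.2,0,.085,.04,.017],loss='soft_l1');print('jig',which,s.x,np.rad2deg(s.x[2]),'res',np.abs(f(s.x)).reshape(-1)[:-1].reshape(-1,2).round(1).tolist());return s.x
for wh in (['top'],['scene'],['top','scene']): jig(wh)
def block(which):
    def f(q):
        r=[]
        if 'top' in which:
            r.append(proj('top',w(q,[[.06,.02,.036],[.06,-.02,.036],[-.06,-.02,.036],[-.06,.02,.036]]))-cr(290,180,4,[(95,66),(155,69),(141,252),(81,249)]))
        if 'scene' in which:
            r.append(proj('scene',w(q,[[.06,.02,.036],[.06,-.02,.036],[-.06,-.02,.036],[-.06,.02,.036]]))-cr(310,225,4,[(141,56),(180,80),(76,177),(37,153)]))
        return np.concatenate(r).ravel()
    s=least_squares(f,[.5,0,0],loss='soft_l1');print('block',which,s.x,np.rad2deg(s.x[2]),s.fun.reshape(-1,2).round(1).tolist())
for wh in (['top'],['scene'],['top','scene']): block(wh)
# rack q: x y yaw tb xf zf bx by
def rack(which):
    c,s=np.cos(np.pi/6),.5
    def pl(q,px,py,h): # px distance up slope from foot, h above underside
        return [q[4]-px*c+h*s,py,q[5]+px*s+h*c]
    def f(q):
        r=[];t=q[3]
        if 'top' in which:
            pts=[[-.11,.056,t],[-.11,-.056,t],[.11,-.056,t],pl(q,.104,.052,.065),pl(q,.104,-.052,.065),pl(q,.0,.052,.065),pl(q,.0,-.052,.065),
              pl(q,.16,.032,.012),pl(q,.16,-.032,.012),pl(q,.14,0,.012),[-q[6],q[7],t+.002],[-q[6],-q[7],t+.002]]
            r.append(proj('top',w(q,pts))-cr(190,175,5,[(28,487),(245,502),(278,88),(3,203),(216,221),(45,33),(254,40),(37,374),(168,385),(108,336),(54,458),(211,469)]))
        if 'scene' in which:
            pts=[[-.11,.056,t],[-.11,-.056,t],[.11,-.056,t],pl(q,.104,.052,.065),pl(q,.104,-.052,.065),pl(q,.0,.052,.065),pl(q,.0,-.052,.065),pl(q,.16,.032,.012),pl(q,.16,-.032,.012),[-q[6],q[7],t+.002],[-q[6],-q[7],t+.002]]
            r.append(proj('scene',w(q,pts))-cr(215,175,7,[(30,474),(222,590),(568,308),(214,77),(394,180),(385,60),(560,160),(122,228),(238,303),(71,456),(218,543)]))
        r=np.concatenate(r).ravel(); return np.append(r,[(q[5]-.032)*300,(t-.01)*300])
    s_=least_squares(f,[.45,.2,0,.01,.05,.032,.09,.04],loss='soft_l1');print('rack',which,s_.x,np.rad2deg(s_.x[2]),f(s_.x)[:-2].reshape(-1,2).round(1).tolist());return s_.x
for wh in (['top'],['scene'],['top','scene']): rack(wh)
E
python3 f1.py
```

```text
jig ['top'] [ 0.5795 -0.2867 -0.1105  0.0861  0.0388  0.0167] -6.330455836976733 res [[0.2, 0.6], [0.8, 0.8], [0.6, 0.2], [0.2, 0.1], [0.1, 0.1], [0.1, 0.1], [0.1, 0.1], [0.4, 0.3], [0.3, 0.2], [0.3, 0.2], [0.4, 0.3]]
jig ['scene'] [ 0.5811 -0.287  -0.1098  0.0864  0.0398  0.0177] -6.288677967958892 res [[0.5, 1.8], [0.4, 0.2], [0.4, 0.1], [0.3, 0.2], [0.0, 0.2], [1.0, 0.0], [0.3, 0.4], [0.4, 0.7]]
jig ['top', 'scene'] [ 0.5798 -0.2868 -0.1097  0.086   0.0391  0.0188] -6.282740793463969 res [[0.3, 0.7], [0.8, 0.9], [0.7, 0.1], [0.2, 0.2], [0.1, 0.1], [0.1, 0.2], [0.0, 0.0], [0.3, 0.0], [0.0, 0.0], [0.2, 0.0], [0.0, 0.1], [0.8, 1.4], [0.1, 0.1], [0.1, 0.4], [0.0, 0.1], [0.1, 0.4], [1.6, 0.0], [0.2, 0.4], [0.0, 0.5]]
block ['top'] [ 0.617   0.0076 -0.0528] -3.026377520386572 [[-0.3, -0.4], [0.2, -0.1], [0.4, 0.5], [-0.3, 0.1]]
block ['scene'] [ 0.6146  0.0054 -0.0679] -3.8897738734540837 [[-0.7, -0.1], [1.0, 0.2], [0.7, 0.3], [-1.1, -0.5]]
block ['top', 'scene'] [ 0.6163  0.0069 -0.0579] -3.314660290615092 [[0.1, -0.2], [0.6, 0.2], [0.5, 0.8], [-0.2, 0.3], [-1.0, -0.7], [0.7, -0.5], [0
[... 232 characters left out ...]
0.0, -1.7], [0.2, 0.5], [0.7, -0.0], [0.7, 0.2]]
rack ['scene'] [ 0.5852  0.2634 -0.0713  0.0099  0.0724  0.0319  0.0934  0.0411] -4.083172804378597 [[-1.4, -0.9], [-0.5, 0.2], [1.0, -0.5], [-0.0, -0.2], [1.6, 0.2], [-2.1, 1.0], [-0.5, 1.0], [0.1, -0.6], [0.3, -1.6], [0.5, 0.3], [0.3, 0.7]]
rack ['top', 'scene'] [ 0.584   0.2631 -0.0593  0.0108  0.0738  0.032   0.0936  0.0407] -3.3992315556791683 [[-0.7, -0.1], [-0.9, 0.4], [0.7, -0.5], [-0.4, -0.1], [0.6, -0.3], [-0.1, 1.9], [-0.3, 3.7], [-0.5, -1.4], [-0.1, -1.5], [0.1, 0.6], [0.5, -0.2], [0.5, 0.1], [-1.5, -0.6], [-0.2, 0.3], [0.6, -0.8], [-0.1, -0.2], [1.8, 0.0], [-2.4, 0.9], [-0.6, 0.7], [0.3, -0.5], [0.7, -1.5], [0.5, 0.7], [0.3, 0.8]]
```

```bash
cat > h.py <<'E'
import numpy as np
from bench import get_state
from scipy.spatial.transform import Rotation as R
def cur():
    s=get_state(); return np.array(s['position']),R.from_euler('xyz',s['ee_rot'],degrees=True),s
def delta(tp,trpy,p=None,r=None):
    """rotate first by rv (tool frame), then translate by t cm in the new tool frame"""
    if p is None: p,r,_=cur()
    rt=R.from_euler('xyz',trpy,degrees=True)
    rv=(r.inv()*rt).as_rotvec(); d=np.asarray(tp)-p
    print('rotvec',rv.round(4),'deg',np.rad2deg(np.linalg.norm(rv)).round(2),' trans new frame cm',(rt.inv().apply(d)*100).round(2),' old frame',(r.inv().apply(d)*100).round(2))
E
python3 - <<'E'
from h import *; from fit import *
q=[.584,.2631,-.0593]
c,s=np.cos(np.pi/6),.5;xf,zf=.0738,.032
for px in(.13,.135,.14): print(px,w(q,[[xf-px*c+.006*s,0,zf+px*s+.006*c]]))
delta([.5430,.2655,.23],[180,0,176.6])
E
```

```text
0.13 [[0.54827959 0.26522071 0.10219615]]
0.135 [[0.54395708 0.26547733 0.10469615]]
0.14 [[0.53963456 0.26573396 0.10719615]]
rotvec [-1.700e-03 -3.000e-04 -3.624e-01] deg 20.77  trans new frame cm [-34.04 -19.31   0.06]  old frame [-38.67  -5.99   0.07]
```

Emit:
{"name": "servo_tool", "arguments": {
  "series": [
    [[0,0,0],[0,0,-0.121]],
    [[0,0,0],[0,0,-0.121]],
    [[0,0,0],[0,0,-0.121]],
    [[-2,-1.14,0],[0,0,0]],
    [[-2,-1.14,0],[0,0,0]],
    [[-2,-1.14,0],[0,0,0]],
    [[-2,-1.14,0],[0,0,0]],
    [[-2,-1.14,0],[0,0,0]],
    [[-2,-1.14,0],[0,0,0]],
    [[-2,-1.14,0],[0,0,0]],
    [[-2,-1.14,0],[0,0,0]],
    [[-2,-1.14,0],[0,0,0]],
    [[-2,-1.14,0],[0,0,0]],
    [[-2,-1.14,0],[0,0,0]],
    [[-2,-1.14,0],[0,0,0]],
    [[-2,-1.14,0],[0,0,0]],
    [[-2,-1.14,0],[0,0,0]],
    [[-2,-1.14,0],[0,0,0]],
    [[-2,-1.14,0],[0,0,0]],
    [[-2,-1.14,0],[0,0,0]]
  ],
  "hand": 8.5,
  "force": 100
}}

```text
clock: 1.77
position: [0.5435, 0.2646, 0.2307]
ee_rot: [-180.0, -0.1, 176.6]
wrist_force: [0.3, 1.5, 0.1]
opening: 0.0848
```

```bash
python3 - <<'E'
from h import *
from bench import snapshot; import cv2
print(get_state())
im=snapshot('top');cv2.imwrite('pics/t1.png',cv2.resize(im[140:320,140:340,::-1],None,fx=3,fy=3,interpolation=cv2.INTER_CUBIC))
im=snapshot('scene');cv2.imwrite('pics/s1.png',cv2.resize(im[100:280,180:380,::-1],None,fx=3,fy=3,interpolation=cv2.INTER_CUBIC))
print(cur()[:1]); delta([.5430,.2655,.105],[180,0,176.6])
E
```

```text
{'clock': 1.7667, 'joint_pos': array([2.59577078e+01, 2.28812454e+01, 3.81665857e+00, 7.10055639e+01,
       1.36119616e-03, 2.93324325e+01]), 'qd': array([-2.26942382e+01,  1.41655616e+01,  2.21666251e+01,  7.80177542e+00,
        1.22457849e-02, -2.25439630e+01]), 'effort': array([  1.40475478, -50.15123248,  24.7038281 ,  -0.06284268,
        -0.05436569,   0.32046449]), 'position': array([0.5435085 , 0.26459883, 0.23070257]), 'ee_rot': array([-1.79966821e+02, -6.18237149e-02,  1.76625257e+02]), 'wrist_force': array([0.32916605, 1.49245033, 0.10716606]), 'ft_torque': array([-0.00093216, -0.00526857,  0.0110154 ]), 'opening': 0.08484941877586268}
(array([0.54533553, 0.263631  , 0.2303492 ]),)
rotvec [-0.001   0.0004 -0.0031] deg 0.19  trans new frame cm [ 0.24  0.17 12.53]  old frame [ 0.25  0.18 12.53]
```

View pics/t1.png

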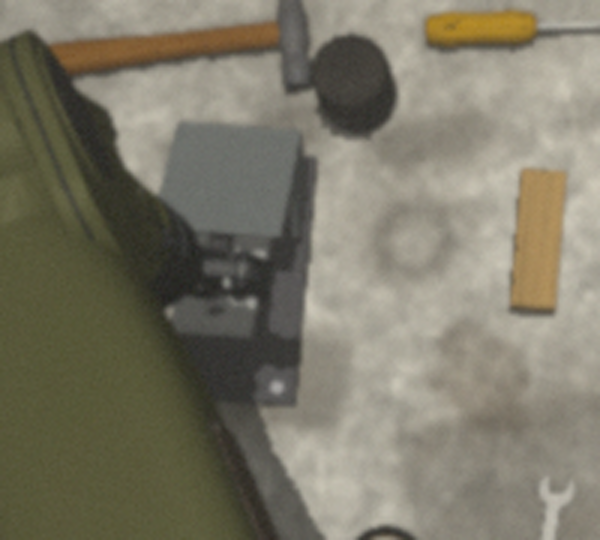

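View pics/s1.png

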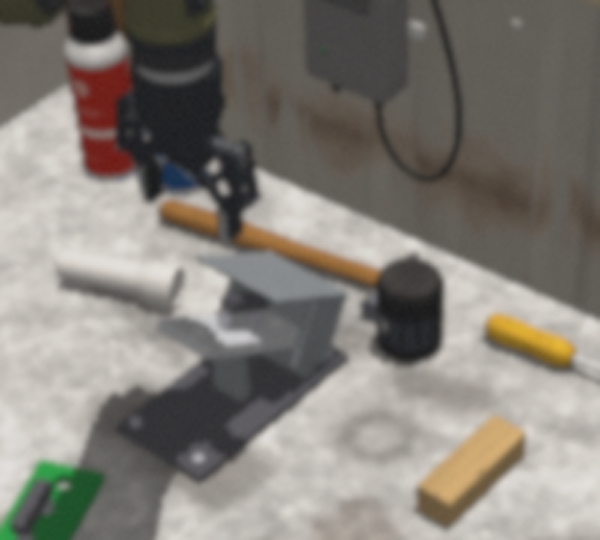

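Emit:
{"name": "servo_tool", "arguments": {
  "series": [
    [[0.1,0.1,1.2],[0,0,-0.002]],
    [[0.1,0.1,1.4],[0,0,0]],
    [[0,0,1.4],[0,0,0]],
    [[0,0,1.4],[0,0,0]],
    [[0,0,1.4],[0,0,0]],
    [[0,0,1.4],[0,0,0]],
    [[0,0,1.4],[0,0,0]],
    [[0,0,1.4],[0,0,0]],
    [[0,0,1.0],[0,0,0]],
    [[0,0,1.0],[0,0,0]],
    [[0,0,0.8],[0,0,0]],
    [[0,0,0.8],[0,0,0]],
    [[0,0,0.5],[0,0,0]],
    [[0,0,0],[0,0,0]],
    [[0,0,0],[0,0,0]]
  ]
}}

```text
clock: 3.12
position: [0.5411, 0.2677, 0.0802]
ee_rot: [-180.0, -0.0, 176.7]
wrist_force: [0.3, 0.6, 0.3]
opening: 0.0849
```

```bash
python3 - <<'E'
from h import *
from bench import snapshot; import cv2
im=snapshot('scene');cv2.imwrite('pics/s2.png',cv2.resize(im[130:270,200:340,::-1],None,fx=4,fy=4,interpolation=cv2.INTER_CUBIC))
p,r,s=cur();print(p,s['wrist_force'],s['ee_rot'])
E
```

```text
[0.54140222 0.26778759 0.08066774] [-0.31433542 -0.20211657  0.24198318] [1.79981179e+02 3.33204624e-02 1.76740607e+02]
```

View pics/s2.png

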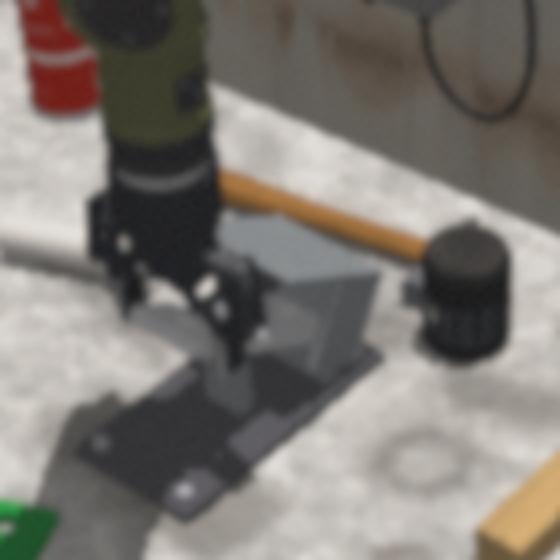

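Emit:
{"name": "servo_tool", "arguments": {
  "series": [
    [[-0.1,-0.2,0.1],[0,0,0]],
    [[0,0,0],[0,0,0]],
    [[0,0,0],[0,0,0]],
    [[0,0,0],[0,0,0]],
    [[0,0,0],[0,0,0]],
    [[0,0,0],[0,0,0]],
    [[0,0,0],[0,0,0]],
    [[0,0,0],[0,0,0]]
  ],
  "hand": 5.8,
  "force": 100
}}

```text
clock: 3.83
position: [0.5425, 0.2655, 0.0803]
ee_rot: [180.0, 0.1, 176.7]
wrist_force: [-1.4, -1.7, 5.1]
opening: 0.0622
```

```bash
python3 - <<'E'
from h import *
from bench import snapshot; import cv2
im=snapshot('scene');cv2.imwrite('pics/s3.png',cv2.resize(im[130:270,200:340,::-1],None,fx=4,fy=4,interpolation=cv2.INTER_CUBIC))
p,r,s=cur();print(p,s['wrist_force'],s['ft_torque'],s['ee_rot'],s['opening'])
E
```

```text
[0.54246085 0.26546938 0.08025046] [-1.25065276 -1.63100413  6.08064094] [-0.30124394  0.11001028 -0.01086466] [1.79994534e+02 8.10939414e-02 1.76732103e+02] 0.06261377354335096
```

View pics/s3.png

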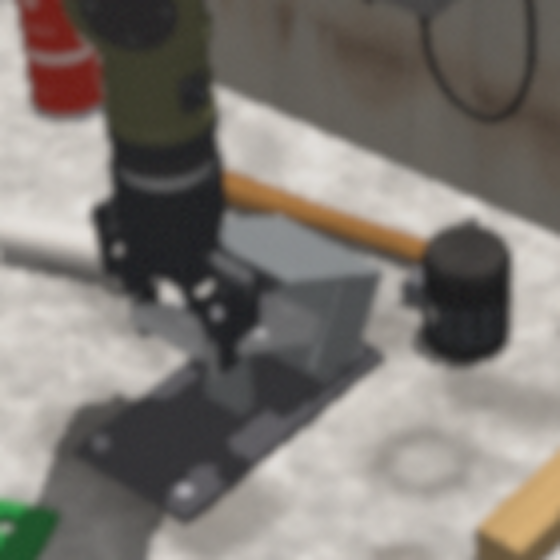

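Emit:
{"name": "servo_tool", "arguments": {
  "series": [
    [[0.17,0,-0.1],[0,0,0]],
    [[0.35,0,-0.2],[0,0,0]],
    [[0.52,0,-0.3],[0,0,0]],
    [[0.52,0,-0.3],[0,0,0]],
    [[0.52,0,-0.3],[0,0,0]],
    [[0,0,0],[0,0,0]]
  ],
  "force": 110
}}

```text
clock: 4.38
position: [0.5206, 0.2672, 0.0925]
ee_rot: [180.0, 0.0, 176.8]
wrist_force: [1.6, 0.6, 4.7]
opening: 0.0627
```

```bash
python3 - <<'E'
from h import *
from bench import snapshot; import cv2
im=snapshot('scene');cv2.imwrite('pics/s4.png',cv2.resize(im[130:270,200:340,::-1],None,fx=4,fy=4,interpolation=cv2.INTER_CUBIC))
p,r,s=cur();print(p,s['wrist_force'],s['ft_torque'],s['ee_rot'],s['opening'])
E
```

```text
[0.52060409 0.26716179 0.0923669 ] [ 0.10888341 -0.30805763  5.38100773] [-0.10236857 -0.48212534 -0.01213734] [1.79950629e+02 1.56121824e-02 1.76780294e+02] 0.06254645766285674
```

View pics/s4.png

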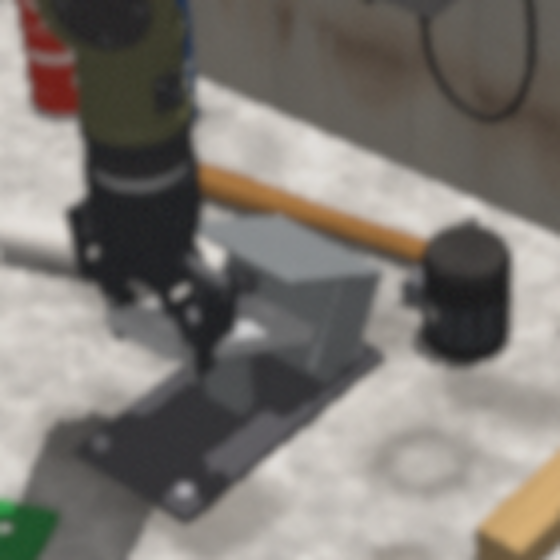

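Emit:
{"name": "servo_tool", "arguments": {
  "series": [
    [[0.5,0,-0.34],[0,0,0]],
    [[0.6,0,-0.37],[0,0,0]],
    [[0.6,0,-0.35],[0,0,0]],
    [[0.6,0,-0.35],[0,0,0]],
    [[0.6,0,-0.35],[0,0,0]],
    [[0.6,0,-0.35],[0,0,0]],
    [[0.6,0,-0.35],[0,0,0]],
    [[0.6,0,-0.35],[0,0,0]],
    [[0.6,0,-0.35],[0,0,0]],
    [[0.6,0,-0.35],[0,0,0]],
    [[0.6,0,-0.35],[0,0,0]],
    [[0,0,0],[0,0,0]]
  ]
}}

```text
clock: 5.43
position: [0.4543, 0.2704, 0.1304]
ee_rot: [-180.0, -0.1, 176.8]
wrist_force: [0.1, 0.6, 0.1]
opening: 0.0623
```

```bash
python3 - <<'E'
from h import *
from bench import snapshot; import cv2
im=snapshot('scene');cv2.imwrite('pics/s5.png',cv2.resize(im[110:270,180:340,::-1],None,fx=4,fy=4,interpolation=cv2.INTER_CUBIC))
p,r,s=cur();print(p,s['wrist_force'],s['ft_torque'],s['ee_rot'],s['opening'])
E
```

```text
[0.45472331 0.27039892 0.13017988] [ 0.46140678 -0.26469512  0.21933112] [-0.0444013  -0.39046278 -0.01503657] [-1.79993778e+02 -9.92370944e-02  1.76793500e+02] 0.06197298582146267
```

View pics/s5.png

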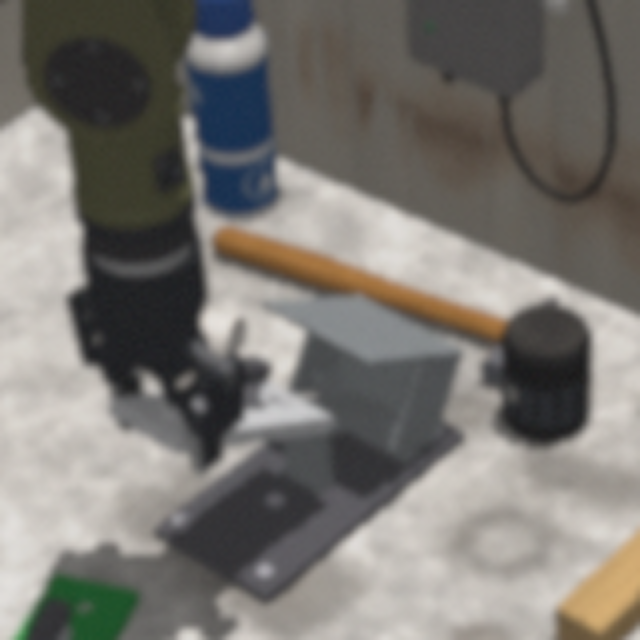

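Emit:
{"name": "servo_tool", "arguments": {
  "series": [
    [[0.6,0,-0.37],[0,0,0]],
    [[0.6,0,-0.37],[0,0,0]],
    [[0.6,0,-0.37],[0,0,0]],
    [[0.6,0,-0.37],[0,0,0]],
    [[0.6,0,-0.4],[0,0,0]],
    [[0.6,0,-0.6],[0,0,0]],
    [[0,0,-0.8],[0,0,0]],
    [[0,0,-0.8],[0,0,0]],
    [[0,0,-0.8],[0,0,0]],
    [[0,0,-0.8],[0,0,0]],
    [[0,0,-0.8],[0,0,0]],
    [[0,0,-0.8],[0,0,0]],
    [[0,0,-0.8],[0,0,0]],
    [[0,0,-0.8],[0,0,0]],
    [[0,0,0],[0,0,0]],
    [[0,0,0],[0,0,0]]
  ]
}}

```text
clock: 6.82
position: [0.4208, 0.2728, 0.2192]
ee_rot: [180.0, 0.1, 176.7]
wrist_force: [0.1, 0.1, -2.8]
opening: 0.0623
```

```bash
python3 - <<'E'
from h import *
from bench import snapshot; import cv2
im=snapshot('scene');cv2.imwrite('pics/s6.png',cv2.resize(im[70:270,130:330,::-1],None,fx=3,fy=3,interpolation=cv2.INTER_CUBIC))
p,r,s=cur();print(p,s['wrist_force'],s['ft_torque'],s['ee_rot'],s['opening'],s['joint_pos'])
im=snapshot('top');cv2.imwrite('pics/t6.png',cv2.resize(im[140:340,140:340,::-1],None,fx=3,fy=3,interpolation=cv2.INTER_CUBIC))
E
```

```text
[0.42036064 0.27248463 0.21869213] [-0.3866752  -0.97593537 -3.46371649] [ 0.08956963  0.20928094 -0.00997395] [1.79999475e+02 7.70557454e-04 1.76744407e+02] 0.062037268648592346 [ 3.29519854e+01  1.28866147e+01 -1.25665822e+01  6.45458710e+01
 -3.13653239e-05  3.62075782e+01]
```

View pics/s6.png

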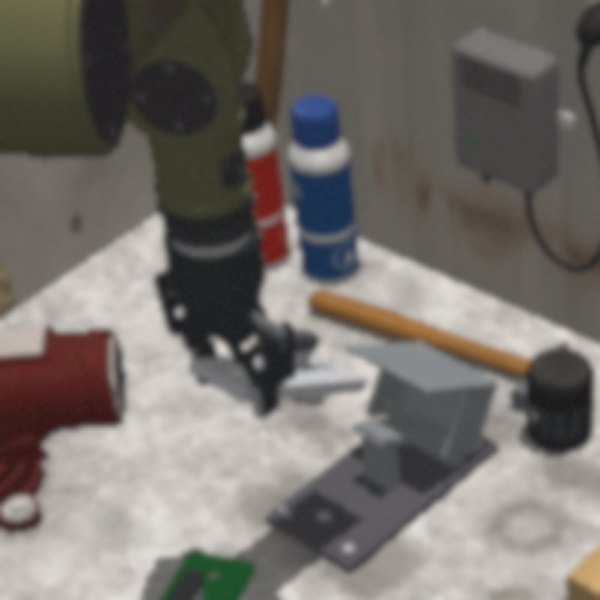

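View pics/t6.png

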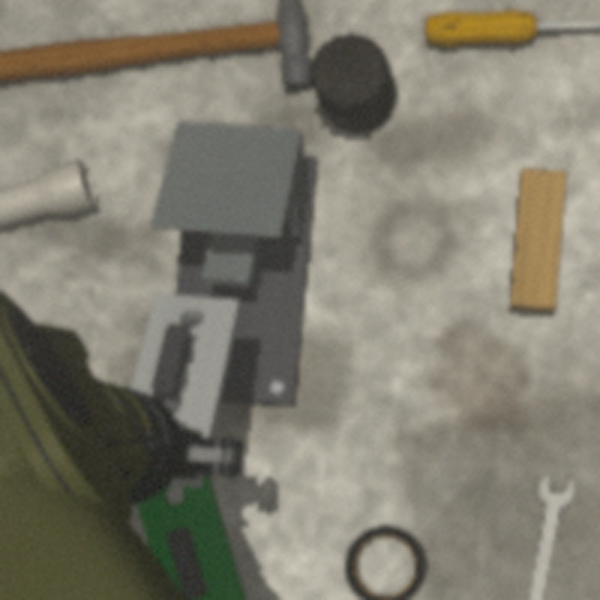

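```bash
python3 - <<'E'
from h import *
p,r,s=cur()
rt=r*R.from_rotvec([0,-.5236,0]); print(rt.as_euler('xyz',degrees=True), rt.as_matrix()[:,2])
delta([.574,.0094,.17],rt.as_euler('xyz',degrees=True))
E
```

```text
[-179.97138639   29.96635798  176.75881471] [ 0.49866412 -0.02873944 -0.86631873]
rotvec [-0.     -0.5236 -0.    ] deg 30.0  trans new frame cm [-12.18 -25.38  12.62]  old frame [-16.86 -25.38   4.84]
```

Emit:
{"name": "servo_tool", "arguments": {
  "series": [
    [[0,0,-0.5],[0,-0.05,0]],
    [[0,0,-0.5],[0,-0.1,0]],
    [[0,0,0],[0,-0.1,0]],
    [[0,0,0],[0,-0.1,0]],
    [[0,0,0],[0,-0.1,0]],
    [[0,0,0],[0,-0.0736,0]],
    [[-0.5,-1,0.5],[0,0,0]],
    [[-0.9,-1.9,1.0],[0,0,0]],
    [[-0.9,-1.9,1.0],[0,0,0]],
    [[-0.9,-1.9,1.0],[0,0,0]],
    [[-0.9,-1.9,1.0],[0,0,0]],
    [[-0.9,-1.9,1.0],[0,0,0]],
    [[-0.9,-1.9,1.0],[0,0,0]],
    [[-0.9,-1.9,1.0],[0,0,0]],
    [[-0.9,-1.9,1.0],[0,0,0]],
    [[-0.9,-1.9,1.0],[0,0,0]],
    [[-0.9,-1.9,1.0],[0,0,0]],
    [[-0.9,-1.9,1.0],[0,0,0]],
    [[-0.9,-1.9,1.0],[0,0,0]],
    [[-0.9,-1.9,1.0],[0,0,0]]
  ]
}}

```text
clock: 8.58
position: [0.5772, 0.0049, 0.1711]
ee_rot: [-180.0, 29.8, 176.7]
wrist_force: [-0.7, -0.2, -3.7]
opening: 0.0624
```

Emit:
{"name": "servo_tool", "arguments": {
  "series": [
    [[-0.3,-0.5,0.3],[0,0,0]],
    [[0,0,0],[0,0,0]],
    [[0,0,0],[0,0,0]],
    [[0,0,0],[0,0,0]]
  ]
}}

```text
clock: 8.92
position: [0.581, 0.0017, 0.171]
ee_rot: [180.0, 29.9, 176.8]
wrist_force: [-0.2, -0.5, -2.8]
opening: 0.0626
```

```bash
python3 - <<'E'
from h import *
from bench import snapshot; import cv2
im=snapshot('scene');cv2.imwrite('pics/s7.png',cv2.resize(im[150:300,230:430,::-1],None,fx=4,fy=4,interpolation=cv2.INTER_CUBIC))
p,r,s=cur();print(p,s['wrist_force'],s['ft_torque'],s['ee_rot'],s['opening'],s['joint_pos'])
im=snapshot('top');cv2.imwrite('pics/t7.png',cv2.resize(im[160:300,240:400,::-1],None,fx=4,fy=4,interpolation=cv2.INTER_CUBIC))
E
```

```text
[0.5812664  0.00190397 0.17132693] [ 0.1273573   1.0083977  -2.61845741] [0.04109274 0.90729155 0.01939505] [179.98427406  29.9303212  176.8237331 ] 0.06239758241124359 [  1.45011649   4.6249928  -40.32143525  15.20293567  -2.29074546
   4.01150004]
```

View pics/s7.png

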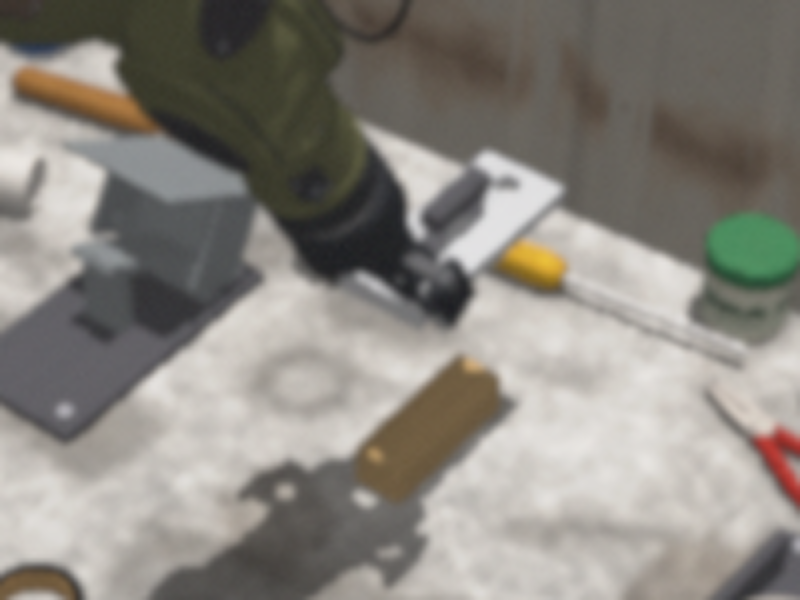

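View pics/t7.png

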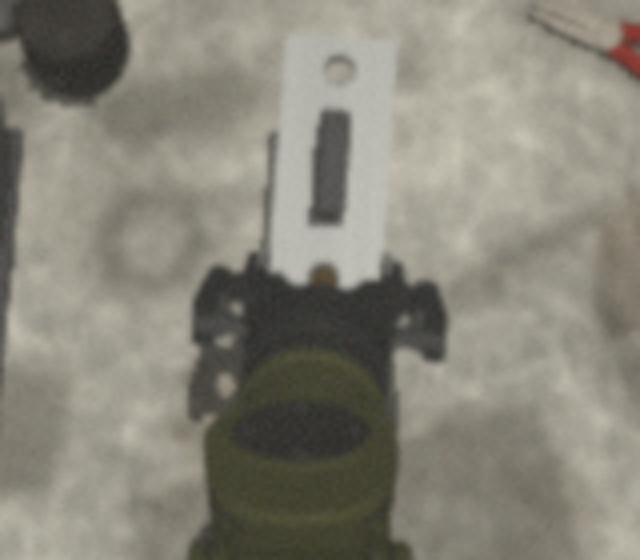

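```bash
cat > plate.py <<'E'
from fit import *
from scipy.spatial.transform import Rotation as R
def plate(obs,x0,pri=None):
    # obs: list of (cam, pts Nx3 plate, pix Nx2)
    def f(q):
        r=R.from_euler('xyz',q[3:]); o=[]
        for c,X,u in obs: o.append((proj(c,r.apply(np.array(X))+q[:3])-u).ravel())
        return np.concatenate(o)
    s=least_squares(f,x0,loss='soft_l1')
    print('pos',s.x[:3].round(4),'rpy deg',np.rad2deg(s.x[3:]).round(2)); print(f(s.x).reshape(-1,2).round(1).tolist()); return s.x
E
cat > f2.py <<'E'
from plate import *
T=.012;B=.046
obs=[('top',[[.08,.032,T],[.08,-.032,T],[.06,0,T],[.03,.009,B],[.03,-.009,B],[-.03,-.009,B],[-.03,.009,B]],cr(240,160,4,[(286,37),(397,40),(339,69),(321,110),(350,112),(343,222),(311,220)])),
('scene',[[.08,.032,T],[.08,-.032,T],[.06,0,T]],cr(230,150,4,[(489,150),(566,187),(508,182)]))]
plate(obs,[.62,0,.19,0,0,-.06])
E
python3 f2.py
```

```text
pos [ 0.6273 -0.0008  0.1846] rpy deg [-1.45 -2.82 -2.95]
[[0.2, -1.1], [0.4, -0.1], [0.3, 0.4], [-0.5, 0.3], [0.3, 0.3], [0.1, -0.3], [0.0, -0.4], [-0.8, -0.1], [-0.3, -0.3], [-0.1, 0.5]]
```

```bash
python3 - <<'E'
from h import *
p,r,s=cur()
f=lambda d:(r.inv().apply(d)*100).round(2)
print(f([-.0108,.0077,0]),f([0,0,-.14]),f([0,0,-.01]))
E
```

```text
[ 0.97  0.71 -0.56] [ 6.99 -0.   12.13] [ 0.5  -0.    0.87]
```

Emit:
{"name": "servo_tool", "arguments": {
  "series": [
    [[0.5,0.35,-0.3],[0,0,0]],
    [[0.47,0.36,-0.26],[0,0,0]],
    [[0.5,0,0.87],[0,0,0]],
    [[0.5,0,0.87],[0,0,0]],
    [[0.5,0,0.87],[0,0,0]],
    [[0.5,0,0.87],[0,0,0]],
    [[0.5,0,0.87],[0,0,0]],
    [[0.5,0,0.87],[0,0,0]],
    [[0.5,0,0.87],[0,0,0]],
    [[0.5,0,0.87],[0,0,0]],
    [[0.5,0,0.87],[0,0,0]],
    [[0.5,0,0.87],[0,0,0]],
    [[0.5,0,0.87],[0,0,0]],
    [[0.5,0,0.87],[0,0,0]],
    [[0.25,0,0.43],[0,0,0]],
    [[0,0,0],[0,0,0]],
    [[0,0,0],[0,0,0]],
    [[0,0,0],[0,0,0]]
  ]
}}

```text
clock: 10.52
position: [0.5722, 0.0089, 0.0471]
ee_rot: [180.0, 30.1, 176.8]
wrist_force: [0.3, 0.0, -3.3]
opening: 0.0624
```

```bash
python3 - <<'E'
from h import *
from bench import snapshot; import cv2
im=snapshot('scene');cv2.imwrite('pics/s8.png',cv2.resize(im[180:300,280:400,::-1],None,fx=5,fy=5,interpolation=cv2.INTER_CUBIC))
p,r,s=cur();print(p,s['wrist_force'],s['ft_torque'],s['ee_rot'],s['opening'])
im=snapshot('top');cv2.imwrite('pics/t8.png',cv2.resize(im[170:280,270:370,::-1],None,fx=5,fy=5,interpolation=cv2.INTER_CUBIC))
E
```

```text
[0.57235509 0.0088212  0.04726914] [-0.37124007  0.49681731 -2.82311227] [ 0.05798343  0.97587509 -0.01941835] [179.98727929  30.09790641 176.75592414] 0.06261851943516075
```

View pics/s8.png

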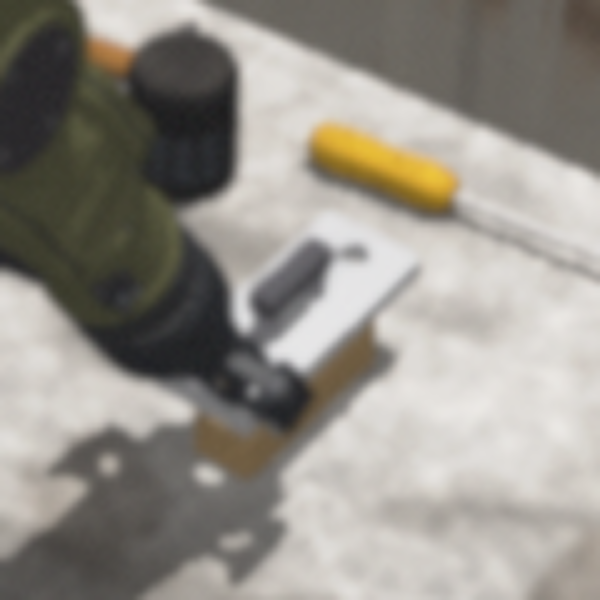

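View pics/t8.png

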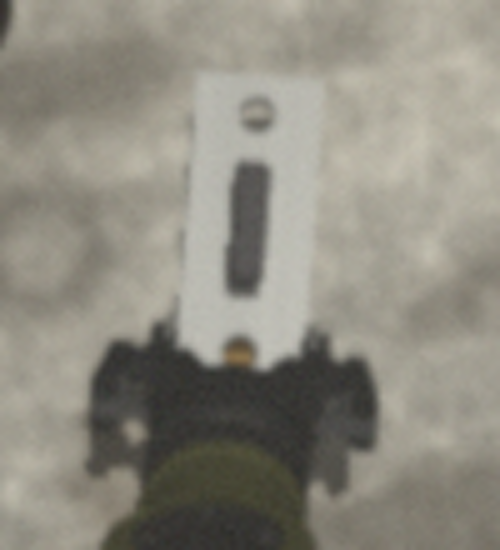

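Emit:
{"name": "servo_tool", "arguments": {
  "series": [
    [[0.4,0,0.7],[0,0,0]],
    [[0.4,0,0.7],[0,0,0]],
    [[0.15,0,0.26],[0,0,0]],
    [[0.05,0,0.09],[0,0,0]],
    [[0,0,0],[0,0,0]],
    [[0,0,0],[0,0,0]]
  ]
}}

```text
clock: 11.12
position: [0.5722, 0.0086, 0.0266]
ee_rot: [180.0, 30.0, 176.7]
wrist_force: [1.0, 0.5, -3.2]
opening: 0.0621
```

Emit:
{"name": "servo_tool", "arguments": {
  "series": [
    [[0.05,0,0.09],[0,0,0]],
    [[0.05,0,0.09],[0,0,0]],
    [[0,0,0],[0,0,0]],
    [[0,0,0],[0,0,0]]
  ]
}}

```text
clock: 11.45
position: [0.5718, 0.0086, 0.0241]
ee_rot: [180.0, 30.0, 176.7]
wrist_force: [0.3, 0.6, -3.6]
opening: 0.0623
```

Emit:
{"name": "servo_tool", "arguments": {
  "series": [
    [[0.05,0,0.09],[0,0,0]],
    [[0.05,0,0.09],[0,0,0]],
    [[0,0,0],[0,0,0]],
    [[0,0,0],[0,0,0]]
  ]
}}

```text
clock: 11.78
position: [0.5717, 0.0086, 0.0219]
ee_rot: [-180.0, 30.0, 176.7]
wrist_force: [0.1, 0.3, -3.5]
opening: 0.0623
```

Emit:
{"name": "servo_tool", "arguments": {
  "series": [
    [[0.05,0,0.09],[0,0,0]],
    [[0,0,0],[0,0,0]],
    [[0,0,0],[0,0,0]]
  ]
}}

```text
clock: 12.03
position: [0.5717, 0.0086, 0.0209]
ee_rot: [-180.0, 30.0, 176.7]
wrist_force: [-0.5, 0.1, -2.9]
opening: 0.0627
```

Emit:
{"name": "servo_tool", "arguments": {
  "series": [
    [[0.05,0,0.09],[0,0,0]],
    [[0,0,0],[0,0,0]],
    [[0,0,0],[0,0,0]]
  ]
}}

```text
clock: 12.28
position: [0.572, 0.0086, 0.0201]
ee_rot: [180.0, 30.0, 176.7]
wrist_force: [-0.6, -0.5, -2.4]
opening: 0.0623
```

```bash
python3 - <<'E'
from h import *
from bench import snapshot; import cv2
im=snapshot('scene');cv2.imwrite('pics/s9.png',cv2.resize(im[190:290,300:400,::-1],None,fx=6,fy=6,interpolation=cv2.INTER_CUBIC))
p,r,s=cur();print(p,s['wrist_force'],s['ft_torque'],s['ee_rot'],s['opening'])
im=snapshot('top');cv2.imwrite('pics/t9.png',cv2.resize(im[170:280,270:370,::-1],None,fx=5,fy=5,interpolation=cv2.INTER_CUBIC))
E
```

```text
[0.57205291 0.00861017 0.02013633] [-0.1560106   0.77440847 -1.68527724] [1.04301238e-01 7.85165420e-01 2.22556422e-04] [179.99593957  30.02692339 176.74497848] 0.06264576513201543
```

View pics/s9.png

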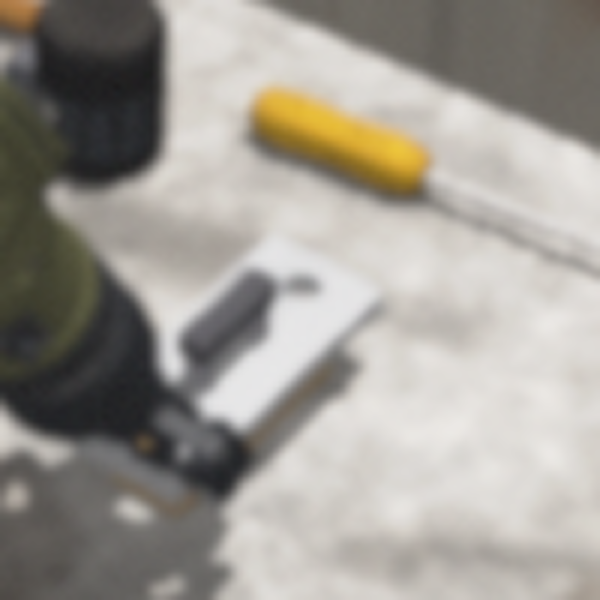

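View pics/t9.png

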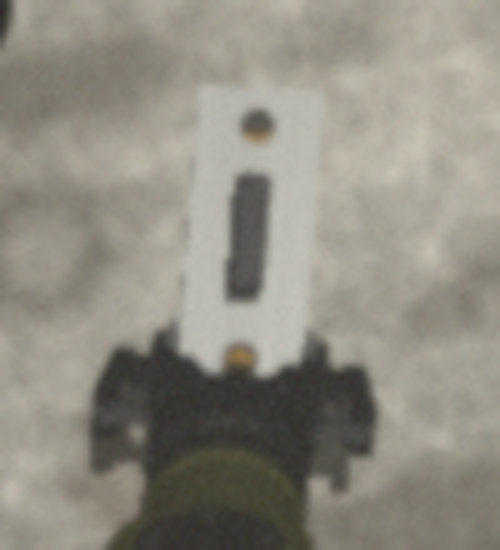

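Emit:
{"name": "servo_tool", "arguments": {
  "series": [
    [[0.05,0,0.09],[0,0,0]],
    [[0,0,0],[0,0,0]],
    [[0,0,0],[0,0,0]],
    [[0,0,0],[0,0,0]]
  ]
}}

```text
clock: 12.72
position: [0.5726, 0.0086, 0.0199]
ee_rot: [180.0, 30.1, 176.7]
wrist_force: [-5.0, 0.2, 6.2]
opening: 0.0628
```

Emit:
{"name": "servo_tool", "arguments": {
  "series": [
    [[0.05,0,0.09],[0,0,0]],
    [[0,0,0],[0,0,0]],
    [[0,0,0],[0,0,0]],
    [[0,0,0],[0,0,0]]
  ]
}}

```text
clock: 13.05
position: [0.5731, 0.0086, 0.0199]
ee_rot: [180.0, 30.2, 176.7]
wrist_force: [-7.8, -0.3, 14.6]
opening: 0.062
```

Emit:
{"name": "servo_tool", "arguments": {
  "series": [
    [[-0.05,0,-0.09],[0,0,0]],
    [[-0.02,0,-0.03],[0,0,0]],
    [[0,0,0],[0,0,0]]
  ]
}}

```text
clock: 13.3
position: [0.5726, 0.0086, 0.0199]
ee_rot: [180.0, 30.1, 176.7]
wrist_force: [-3.3, 0.3, 6.0]
opening: 0.0621
```

Emit:
{"name": "servo_tool", "arguments": {
  "series": [
    [[0,0,0],[0,0,0]],
    [[0,0,0],[0,0,0]],
    [[0,0,0],[0,0,0]],
    [[0,0,0],[0,0,0]],
    [[0,0,0],[0,0,0]],
    [[0,0,0],[0,0,0]]
  ],
  "hand": 8.4
}}

```text
clock: 13.8
position: [0.5719, 0.0086, 0.0192]
ee_rot: [-180.0, 30.0, 176.7]
wrist_force: [-0.5, 0.1, 0.4]
opening: 0.0841
```

```bash
python3 - <<'E'
from h import *
from bench import snapshot; import cv2
im=snapshot('scene');cv2.imwrite('pics/s10.png',cv2.resize(im[190:290,300:400,::-1],None,fx=6,fy=6,interpolation=cv2.INTER_CUBIC))
p,r,s=cur();print(p,s['wrist_force'],s['ft_torque'],s['ee_rot'],s['opening'])
im=snapshot('top');cv2.imwrite('pics/t10.png',cv2.resize(im[170:280,270:370,::-1],None,fx=5,fy=5,interpolation=cv2.INTER_CUBIC))
E
```

```text
[0.57190622 0.00858544 0.01924495] [-0.54147209 -0.65934574 -0.39029732] [0.0020315  0.46390912 0.01084908] [-179.99856093   29.99815117  176.74748241] 0.08408829241460664
```

View pics/s10.png

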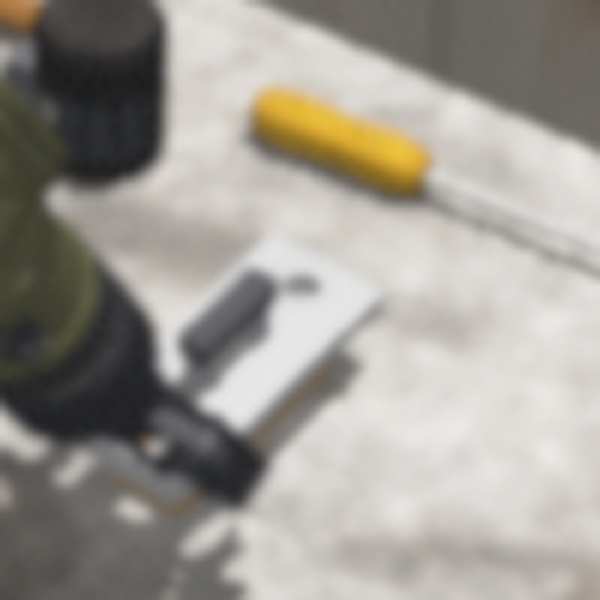

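View pics/t10.png

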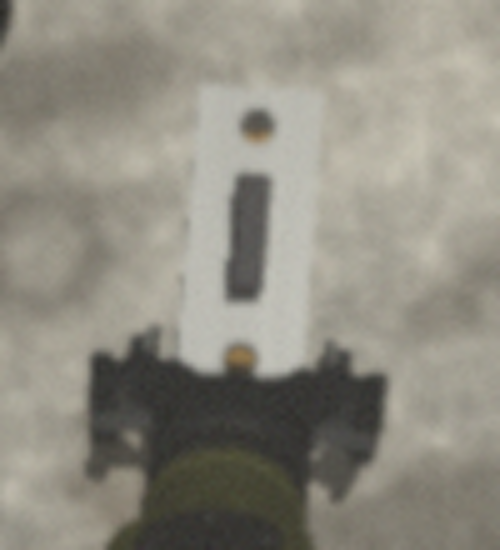

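Emit:
{"name": "servo_tool", "arguments": {
  "series": [
    [[0,0,-0.5],[0,0,0]],
    [[0,0,-1],[0,0,0]],
    [[0,0,-1.5],[0,0,0]],
    [[0,0,-2],[0,0,0]],
    [[0,0,-2],[0,0,0]],
    [[0,0,-2],[0,0,0]],
    [[0,0,-2],[0,0,0]],
    [[0,0,-2],[0,0,0]],
    [[0,0,-1.5],[0,0,0]],
    [[0,0,0],[0,0.1,0]],
    [[0,0,0],[0,0.12,0]],
    [[0,0,0],[0,0.12,0]],
    [[0,0,0],[0,0.12,0]],
    [[0,0,0],[0,0.0636,0]],
    [[0,0,0],[0,0,0]],
    [[0,0,0],[0,0,0]],
    [[0,0,0],[0,0,0]]
  ],
  "hand": 4.6
}}

```text
clock: 15.32
position: [0.4976, 0.0127, 0.144]
ee_rot: [-180.0, -0.1, 176.7]
wrist_force: [-0.2, 0.4, -4.1]
opening: 0.0611
```

```bash
python3 - <<'E'
from h import *
from bench import snapshot; import cv2
im=snapshot('scene');cv2.imwrite('pics/s11.png',cv2.resize(im[190:290,300:400,::-1],None,fx=6,fy=6,interpolation=cv2.INTER_CUBIC))
p,r,s=cur();print(p,s['wrist_force'],s['ft_torque'],s['ee_rot'],s['opening'])
im=snapshot('top');cv2.imwrite('pics/t11.png',cv2.resize(im[170:270,270:370,::-1],None,fx=6,fy=6,interpolation=cv2.INTER_CUBIC))
E
```

```text
[0.49726931 0.01270186 0.14419346] [ 0.04183391 -0.47437084 -2.79681811] [ 0.01495255  0.20084676 -0.04078624] [-1.79987453e+02 -7.89653882e-02  1.76754815e+02] 0.06126484650219224
```

View pics/s11.png

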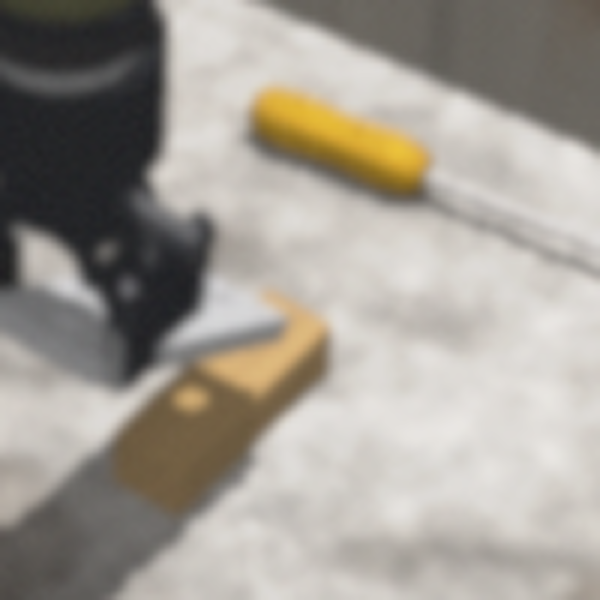

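View pics/t11.png

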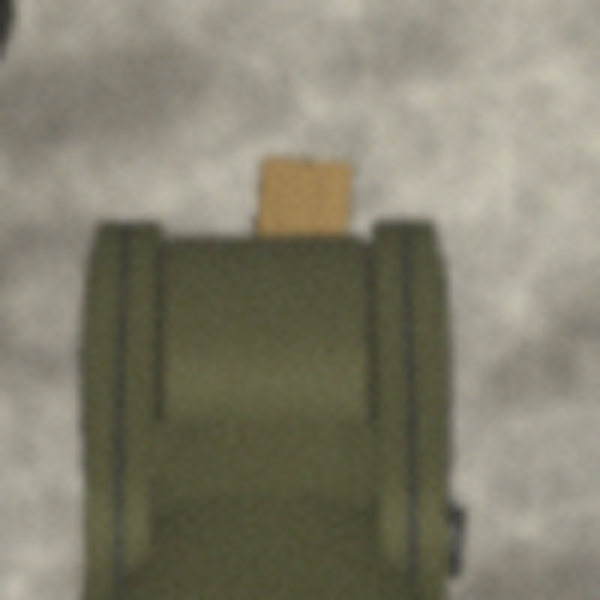

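I made a mistake there. `hand` takes effect as the call begins, so the fingers closed on the plate again while retreating and lifted it off the block. The plate is still held securely, so I'll level it, measure it and lay it down again.

Emit:
{"name": "servo_tool", "arguments": {
  "series": [
    [[0,0,-1],[0,0,0]],
    [[0,0,-1],[0,0,0]],
    [[0,0,-1],[0,0,0]],
    [[0,0,-1],[0,0,0]],
    [[0,0,0],[0,-0.1,0]],
    [[0,0,0],[0,-0.12,0]],
    [[0,0,0],[0,-0.12,0]],
    [[0,0,0],[0,-0.1,0]],
    [[0,0,0],[0,-0.0836,0]],
    [[-1,0,0.58],[0,0,0]],
    [[-1.5,0,0.87],[0,0,0]],
    [[-1.5,0,0.87],[0,0,0]],
    [[-1.5,0,0.87],[0,0,0]],
    [[-1,0,0.58],[0,0,0]],
    [[0,0,0],[0,0,0]],
    [[0,0,0],[0,0,0]],
    [[0,0,0],[0,0,0]]
  ]
}}

```text
clock: 16.83
position: [0.5728, 0.0084, 0.1837]
ee_rot: [-180.0, 29.8, 176.8]
wrist_force: [-0.4, -0.5, -2.9]
opening: 0.0614
```

```bash
python3 - <<'E'
from h import *
from bench import snapshot; import cv2
im=snapshot('scene');cv2.imwrite('pics/s12.png',cv2.resize(im[150:300,230:430,::-1],None,fx=4,fy=4,interpolation=cv2.INTER_CUBIC))
p,r,s=cur();print(p,s['wrist_force'],s['ft_torque'],s['ee_rot'],s['opening'])
im=snapshot('top');cv2.imwrite('pics/t12.png',cv2.resize(im[160:300,240:400,::-1],None,fx=4,fy=4,interpolation=cv2.INTER_CUBIC))
E
```

```text
[0.57277719 0.00842187 0.18377685] [-0.33598357  0.01612045 -3.03193626] [ 0.04950445  1.04393987 -0.07679193] [-179.98920092   29.84915445  176.75517398] 0.06143312822936553
```

View pics/s12.png

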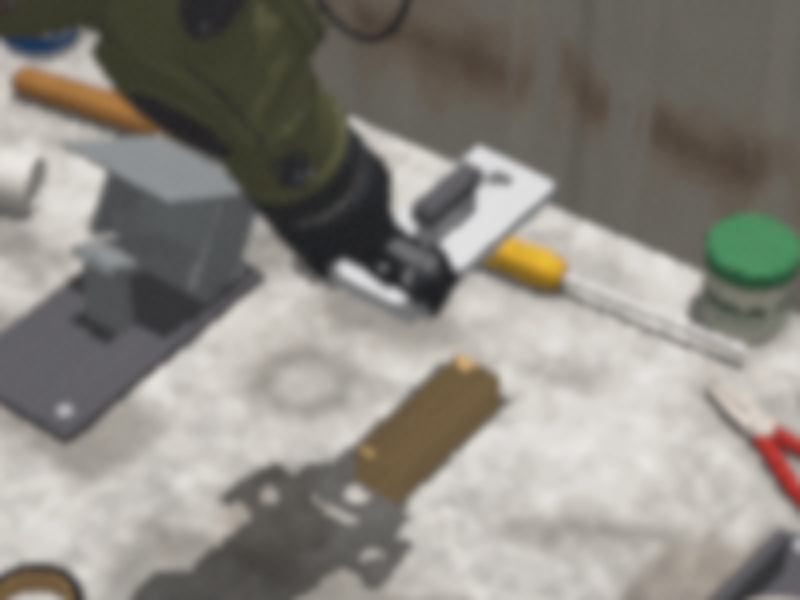

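View pics/t12.png

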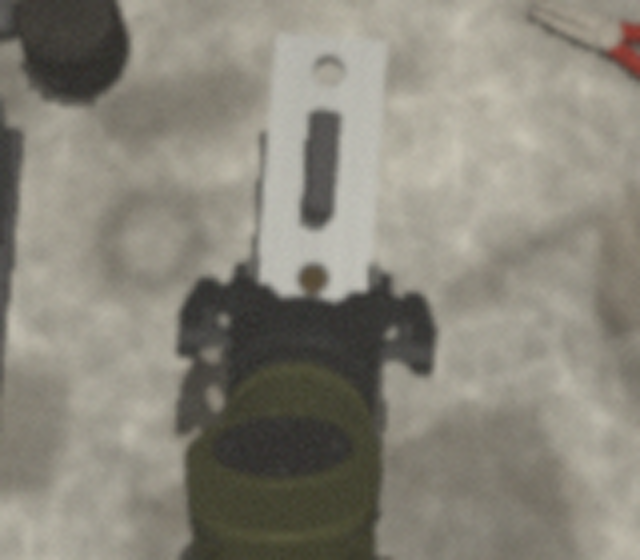

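```bash
cat > f3.py <<'E'
from plate import *
T=.012;B=.046
obs=[('top',[[.08,.032,T],[.08,-.032,T],[.06,0,T],[-.06,0,T],[.03,.009,B],[.03,-.009,B],[-.03,-.009,B],[-.03,.009,B]],cr(240,160,4,[(275,35),(386,39),(328,69),(313,276),(310,111),(341,112),(333,225),(301,223)])),
('scene',[[.08,.032,T],[.08,-.032,T],[.06,0,T]],cr(230,150,4,[(480,146),(557,185),(498,178)]))]
plate(obs,[.62,0,.19,0,0,-.06])
E
python3 f3.py
```

```text
pos [0.6285 0.0064 0.1814] rpy deg [ 0.7  -4.69 -2.99]
[[-0.0, -1.0], [0.2, -0.0], [0.1, 0.2], [0.0, 0.8], [-0.3, 0.4], [0.1, 0.7], [0.1, -0.7], [0.0, -0.7], [-0.5, -0.3], [-0.1, -0.3], [0.4, 0.8]]
```

```bash
python3 - <<'E'
from h import *
p,r,s=cur()
r=r*R.from_rotvec([0,.04,0])
f=lambda d:(r.inv().apply(d)*100).round(2)
print(f([-.0122,.0005,0]),f([0,0,-.01]))
E
```

```text
[ 1.08 -0.02 -0.57] [0.46 0.   0.89]
```

Emit:
{"name": "servo_tool", "arguments": {
  "series": [
    [[0,0,0],[0,0.04,0]],
    [[0.54,0,-0.29],[0,0,0]],
    [[0.54,0,-0.28],[0,0,0]],
    [[0.46,0,0.89],[0,0,0]],
    [[0.46,0,0.89],[0,0,0]],
    [[0.46,0,0.89],[0,0,0]],
    [[0.46,0,0.89],[0,0,0]],
    [[0.46,0,0.89],[0,0,0]],
    [[0.46,0,0.89],[0,0,0]],
    [[0.46,0,0.89],[0,0,0]],
    [[0.46,0,0.89],[0,0,0]],
    [[0.46,0,0.89],[0,0,0]],
    [[0.46,0,0.89],[0,0,0]],
    [[0.46,0,0.89],[0,0,0]],
    [[0.46,0,0.89],[0,0,0]],
    [[0.46,0,0.89],[0,0,0]],
    [[0.23,0,0.45],[0,0,0]],
    [[0,0,0],[0,0,0]],
    [[0,0,0],[0,0,0]],
    [[0,0,0],[0,0,0]]
  ]
}}

```text
clock: 18.6
position: [0.5636, 0.0091, 0.0502]
ee_rot: [180.0, 27.8, 176.7]
wrist_force: [0.6, 0.2, -3.4]
opening: 0.0614
```

```bash
python3 - <<'E'
from h import *
from bench import snapshot; import cv2
im=snapshot('scene');cv2.imwrite('pics/s13.png',cv2.resize(im[190:290,300:400,::-1],None,fx=6,fy=6,interpolation=cv2.INTER_CUBIC))
p,r,s=cur();print(p,s['wrist_force'],s['ft_torque'],s['ee_rot'],s['opening'])
E
```

```text
[0.56388015 0.00911339 0.05041876] [ 0.20925587  0.86305399 -2.73088553] [0.07217719 0.88648629 0.00263223] [179.99261018  27.81842934 176.74527939] 0.06135895661428041
```

View pics/s13.png

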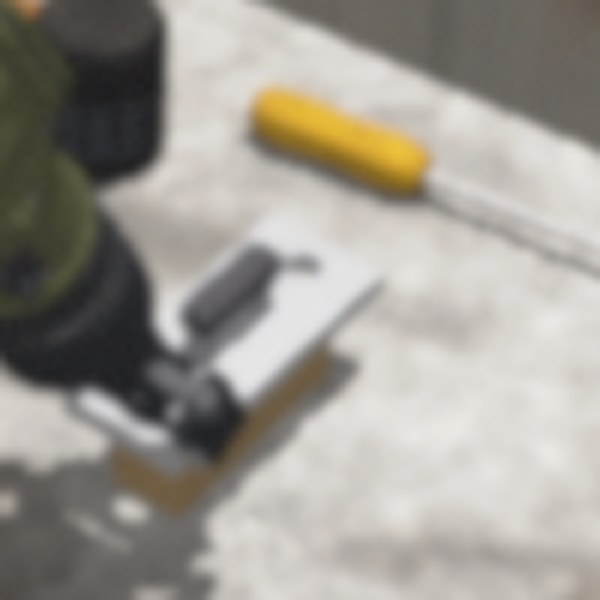

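Emit:
{"name": "servo_tool", "arguments": {
  "series": [
    [[0.3,0,0.58],[0,0,0]],
    [[0.16,0,0.31],[0,0,0]],
    [[0.05,0,0.09],[0,0,0]],
    [[0.05,0,0.09],[0,0,0]],
    [[0,0,0],[0,0,0]],
    [[0,0,0],[0,0,0]]
  ]
}}

```text
clock: 19.15
position: [0.5632, 0.0091, 0.0373]
ee_rot: [-180.0, 27.7, 176.7]
wrist_force: [-0.7, 0.2, -2.8]
opening: 0.061
```

Emit:
{"name": "servo_tool", "arguments": {
  "series": [
    [[0.05,0,0.09],[0,0,0]],
    [[0.05,0,0.09],[0,0,0]],
    [[0,0,0],[0,0,0]],
    [[0,0,0],[0,0,0]]
  ]
}}

```text
clock: 19.48
position: [0.5636, 0.0091, 0.0356]
ee_rot: [-180.0, 27.8, 176.7]
wrist_force: [0.0, -0.5, -1.1]
opening: 0.0614
```

Emit:
{"name": "servo_tool", "arguments": {
  "series": [
    [[0.05,0,0.09],[0,0,0]],
    [[0,0,0],[0,0,0]],
    [[0,0,0],[0,0,0]]
  ]
}}

```text
clock: 19.73
position: [0.5637, 0.0091, 0.0347]
ee_rot: [180.0, 27.8, 176.7]
wrist_force: [-1.4, 0.3, -0.8]
opening: 0.061
```

Emit:
{"name": "servo_tool", "arguments": {
  "series": [
    [[0.05,0,0.09],[0,0,0]],
    [[0,0,0],[0,0,0]],
    [[0,0,0],[0,0,0]],
    [[0,0,0],[0,0,0]]
  ]
}}

```text
clock: 20.07
position: [0.5636, 0.0091, 0.0336]
ee_rot: [180.0, 27.8, 176.7]
wrist_force: [-1.3, 0.3, 1.8]
opening: 0.0612
```

Emit:
{"name": "servo_tool", "arguments": {
  "series": [
    [[0.05,0,0.09],[0,0,0]],
    [[0,0,0],[0,0,0]],
    [[0,0,0],[0,0,0]],
    [[0,0,0],[0,0,0]]
  ]
}}

```text
clock: 20.4
position: [0.5636, 0.0091, 0.0326]
ee_rot: [180.0, 27.8, 176.7]
wrist_force: [-1.8, 0.7, 3.2]
opening: 0.0614
```

```bash
python3 - <<'E'
from h import *
from bench import snapshot; import cv2
im=snapshot('scene');cv2.imwrite('pics/s14.png',cv2.resize(im[190:290,300:400,::-1],None,fx=6,fy=6,interpolation=cv2.INTER_CUBIC))
p,r,s=cur();print(p,s['wrist_force'],s['ft_torque'],s['ee_rot'],s['opening'])
E
```

```text
[0.5636326  0.00908843 0.03260288] [-2.97833975 -0.23283066  3.8389219 ] [-0.01403688 -0.10612237 -0.00704816] [179.99460502  27.7719371  176.74149517] 0.061087991984960045
```

View pics/s14.png

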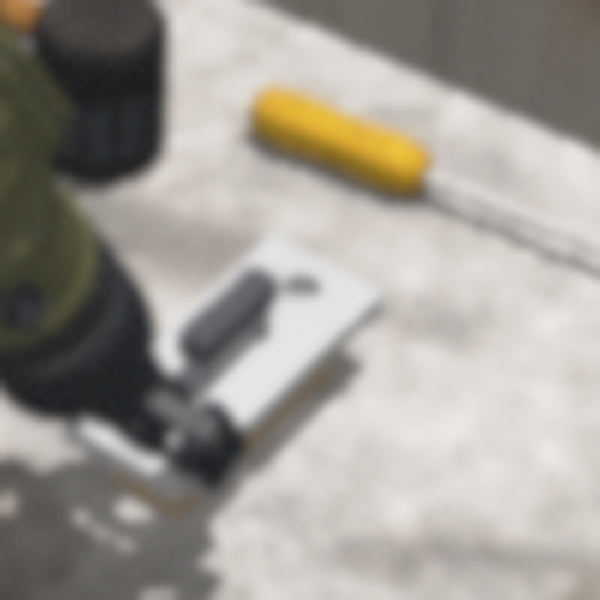

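Emit:
{"name": "servo_tool", "arguments": {
  "series": [
    [[0.04,0,0.07],[0,0,0]],
    [[0,0,0],[0,0,0]],
    [[0,0,0],[0,0,0]],
    [[0,0,0],[0,0,0]]
  ]
}}

```text
clock: 20.78
position: [0.5636, 0.0091, 0.0318]
ee_rot: [180.0, 27.8, 176.7]
wrist_force: [-3.0, 0.9, 4.7]
opening: 0.0612
```

Emit:
{"name": "servo_tool", "arguments": {
  "series": [
    [[0.04,0,0.07],[0,0,0]],
    [[0,0,0],[0,0,0]],
    [[0,0,0],[0,0,0]],
    [[0,0,0],[0,0,0]]
  ]
}}

```text
clock: 21.12
position: [0.5635, 0.0091, 0.0311]
ee_rot: [180.0, 27.8, 176.7]
wrist_force: [-5.0, 0.7, 6.5]
opening: 0.0616
```

Emit:
{"name": "servo_tool", "arguments": {
  "series": [
    [[0.04,0,0.07],[0,0,0]],
    [[0.04,0,0.07],[0,0,0]],
    [[0,0,0],[0,0,0]],
    [[0,0,0],[0,0,0]],
    [[0,0,0],[0,0,0]]
  ]
}}

```text
clock: 21.53
position: [0.5636, 0.0091, 0.031]
ee_rot: [180.0, 27.9, 176.7]
wrist_force: [-12.8, 1.0, 21.8]
opening: 0.0612
```

```bash
python3 - <<'E'
from h import *
from bench import snapshot; import cv2
im=snapshot('scene');cv2.imwrite('pics/s15.png',cv2.resize(im[190:290,300:400,::-1],None,fx=6,fy=6,interpolation=cv2.INTER_CUBIC))
p,r,s=cur();print(p,s['wrist_force'],s['ft_torque'],s['ee_rot'],s['opening'])
E
```

```text
[0.56359704 0.00907696 0.03093159] [-13.71285484   0.39956619  21.60643431] [-0.10935123 -0.2006887  -0.01300617] [179.99833876  27.90739702 176.74529046] 0.061264960856685584
```

View pics/s15.png

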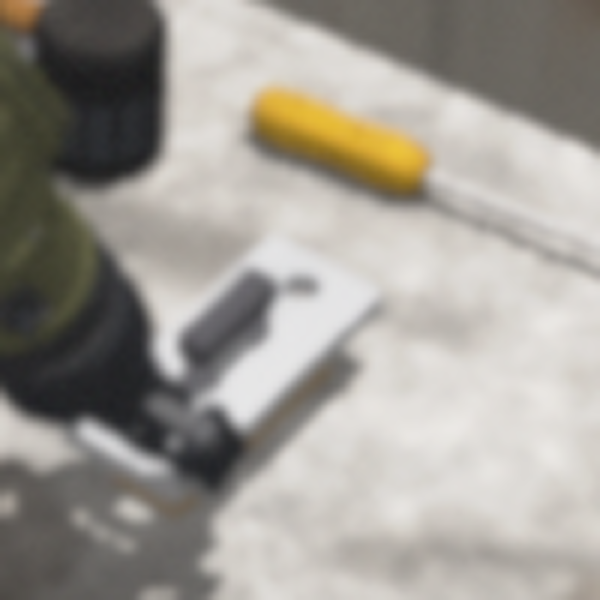

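Emit:
{"name": "servo_tool", "arguments": {
  "series": [
    [[-0.05,0,-0.09],[0,0,0]],
    [[-0.01,0,-0.03],[0,0,0]],
    [[0,0,0],[0,0,0]]
  ]
}}

```text
clock: 21.83
position: [0.5636, 0.0091, 0.0311]
ee_rot: [180.0, 27.8, 176.7]
wrist_force: [-3.2, -0.0, 6.5]
opening: 0.0616
```

Emit:
{"name": "servo_tool", "arguments": {
  "series": [
    [[0,0,0],[0,0,0]],
    [[0,0,0],[0,0,0]],
    [[0,0,0],[0,0,0]],
    [[0,0,0],[0,0,0]],
    [[0,0,0],[0,0,0]],
    [[0,0,0],[0,0,0]],
    [[0,0,0],[0,0,0]],
    [[0,0,0],[0,0,0]],
    [[0,0,0],[0,0,0]]
  ],
  "hand": 8.5
}}

```text
clock: 22.58
position: [0.563, 0.0091, 0.0303]
ee_rot: [-180.0, 27.7, 176.7]
wrist_force: [-0.4, 0.8, 0.7]
opening: 0.0849
```

Emit:
{"name": "servo_tool", "arguments": {
  "series": [
    [[0,0,-0.5],[0,0,0]],
    [[0,0,-1],[0,0,0]],
    [[0,0,-1.5],[0,0,0]],
    [[0,0,-2],[0,0,0]],
    [[0,0,-2],[0,0,0]],
    [[0,0,-2],[0,0,0]],
    [[0,0,-2],[0,0,0]],
    [[0,0,-2],[0,0,0]],
    [[0,0,-2],[0,0,0]],
    [[0,0,-1],[0,0.1,0]],
    [[0,0,0],[0,0.12,0]],
    [[0,0,0],[0,0.12,0]],
    [[0,0,0],[0,0.1436,0]],
    [[0,0,0],[0,0,0]],
    [[0,0,0],[0,0,0]],
    [[0,0,0],[0,0,0]]
  ],
  "hand": 8.5
}}

```text
clock: 23.92
position: [0.4878, 0.0133, 0.1714]
ee_rot: [-180.0, 1.1, 176.7]
wrist_force: [-1.3, 0.5, 1.2]
opening: 0.0854
```

```bash
python3 - <<'E'
from h import *
from bench import snapshot; import cv2
im=snapshot('scene');cv2.imwrite('pics/s16.png',cv2.resize(im[190:290,300:400,::-1],None,fx=6,fy=6,interpolation=cv2.INTER_CUBIC))
p,r,s=cur();print(p,s['wrist_force'],s['ft_torque'],s['ee_rot'],s['opening'])
im=snapshot('top');cv2.imwrite('pics/t16.png',cv2.resize(im[170:270,270:370,::-1],None,fx=6,fy=6,interpolation=cv2.INTER_CUBIC))
E
```

```text
[0.48701356 0.01331173 0.17173132] [ 0.46145938 -0.29572284 -0.51254168] [-0.00388084  0.02981283 -0.03891095] [-179.9948461     1.1064984   176.75316605] 0.08514382052323083
```

View pics/s16.png

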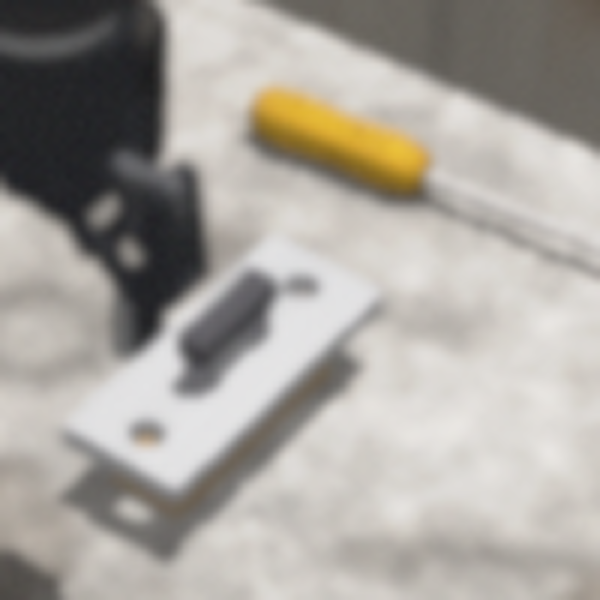

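View pics/t16.png

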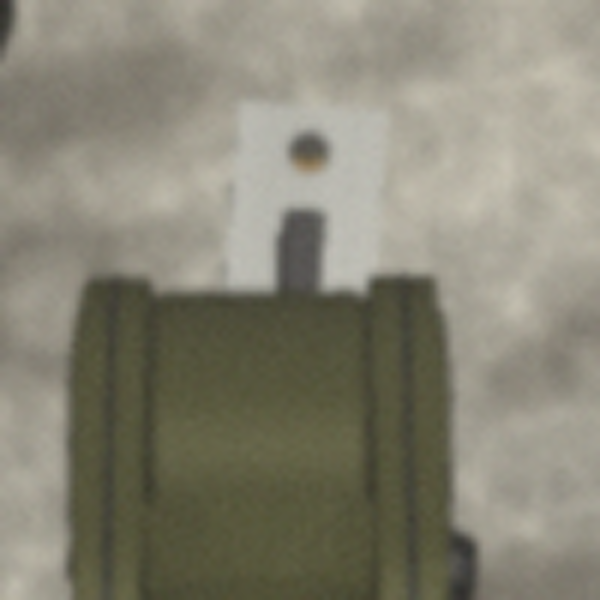

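```bash
cat > f4.py <<'E'
from fit import *
T=.036+.012;B=.036+.046
S=(  [[.08,.032,T],[.08,-.032,T],[-.08,.032,T],[-.08,-.032,T],[.06,0,T],[-.06,0,T]],cr(300,190,6,[(275,234),(383,297),(64,434),(175,493),(301,286),(147,431)]))
U=([[.08,.032,T],[.08,-.032,T],[.06,0,T],[.03,.009,B],[.03,-.009,B]],cr(270,170,6,[(240,103),(388,113),(309,150),(285,211),(327,213)]))
for use in ('t','s','ts'):
    def f(q):
        o=[]
        if 't' in use:o.append(proj('top',w(q,U[0]))-U[1])
        if 's' in use:o.append(proj('scene',w(q,S[0]))-S[1])
        return np.concatenate(o).ravel()
    s=least_squares(f,[.61,0,0],loss='soft_l1');print(use,s.x.round(4),np.rad2deg(s.x[2]).round(2),s.fun.reshape(-1,2).round(1).tolist())
E
python3 f4.py
python3 - <<'E'
from h import *
delta([.6165,.0065,.13],[180,0,176.7])
E
```

```text
t [ 0.6165  0.006  -0.0472] -2.7 [[-0.3, 0.2], [0.1, 0.1], [0.2, 0.8], [-0.2, -0.6], [0.1, -0.4]]
s [ 0.6177  0.0066 -0.0559] -3.2 [[-0.4, 0.5], [0.0, -0.4], [-0.1, -1.1], [0.2, -0.1], [0.3, 0.4], [-0.0, 0.5]]
ts [ 0.617   0.0064 -0.0541] -3.1 [[-0.2, -0.1], [0.2, 0.0], [0.2, 0.7], [-0.2, -0.8], [0.0, -0.6], [-0.5, 0.6], [-0.1, -0.2], [-0.2, -0.9], [0.2, 0.1], [0.2, 0.6], [-0.1, 0.7]]
rotvec [-0.      0.0197  0.001 ] deg 1.13  trans new frame cm [-12.99   0.06   4.21]  old frame [-12.91   0.05   4.46]
```

Emit:
{"name": "servo_tool", "arguments": {
  "series": [
    [[0,0,0],[0,0.0197,0]],
    [[-1,0,0],[0,0,0]],
    [[-2,0.01,0],[0,0,0]],
    [[-2,0.01,0],[0,0,0]],
    [[-2,0.01,0],[0,0,0]],
    [[-2,0.01,0],[0,0,0]],
    [[-2,0.01,0],[0,0,0]],
    [[-1.5,0.01,0],[0,0,0]],
    [[-0.5,0,0],[0,0,0]],
    [[0,0,1.5],[0,0,0]],
    [[0,0,1.5],[0,0,0]],
    [[0,0,1],[0,0,0]],
    [[0,0,0],[0,0,0]],
    [[0,0,0],[0,0,0]],
    [[0,0,0],[0,0,0]]
  ],
  "hand": 4.4
}}

```text
clock: 25.27
position: [0.6187, 0.0066, 0.1327]
ee_rot: [180.0, 0.0, 176.7]
wrist_force: [0.6, 0.3, 0.1]
opening: 0.0442
```

```bash
python3 - <<'E'
from h import *
from bench import snapshot; import cv2
im=snapshot('scene');cv2.imwrite('pics/s17.png',cv2.resize(im[170:290,290:410,::-1],None,fx=5,fy=5,interpolation=cv2.INTER_CUBIC))
p,r,s=cur();print(p,s['wrist_force'],s['ft_torque'],s['ee_rot'],s['opening'])
delta([.617,.0064,.056],[180,0,176.8])
E
```

```text
[0.61901915 0.00653321 0.13295861] [ 0.824718   -0.07156613  0.09653659] [-0.01769214 -0.00906443 -0.0359954 ] [1.79994795e+02 4.33136577e-02 1.76747074e+02] 0.04372752379799728
rotvec [ 0.0001  0.0008 -0.0009] deg 0.07  trans new frame cm [ 0.2  -0.02  7.7 ]  old frame [ 0.21 -0.03  7.7 ]
```

View pics/s17.png

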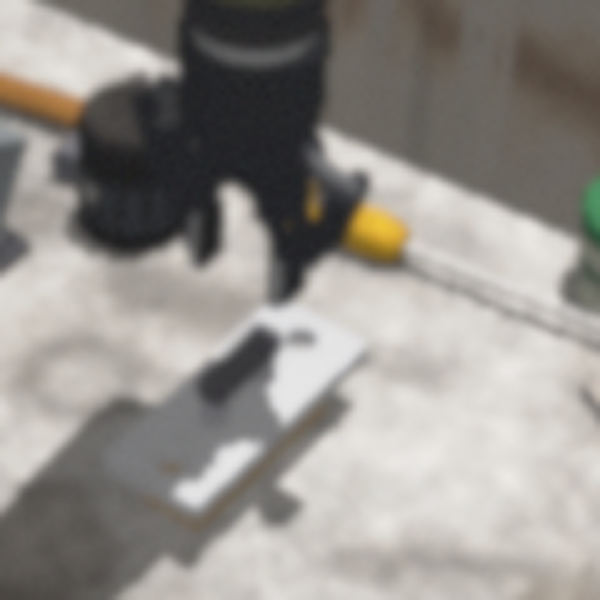

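Fingers are above the bar and in line with it, so I'll descend.

Emit:
{"name": "servo_tool", "arguments": {
  "series": [
    [[0.2,0,0.8],[0,0,0]],
    [[0,0,1.2],[0,0,0]],
    [[0,0,1.2],[0,0,0]],
    [[0,0,1.2],[0,0,0]],
    [[0,0,1.2],[0,0,0]],
    [[0,0,0.8],[0,0,0]],
    [[0,0,0.6],[0,0,0]],
    [[0,0,0.5],[0,0,0]],
    [[0,0,0],[0,0,0]],
    [[0,0,0],[0,0,0]],
    [[0,0,0],[0,0,0]]
  ]
}}

```text
clock: 26.23
position: [0.617, 0.0066, 0.0575]
ee_rot: [180.0, 0.0, 176.7]
wrist_force: [-0.3, -0.6, 1.2]
opening: 0.0442
```

```bash
python3 - <<'E'
from h import *
from bench import snapshot; import cv2
im=snapshot('scene');cv2.imwrite('pics/s18.png',cv2.resize(im[170:290,290:410,::-1],None,fx=5,fy=5,interpolation=cv2.INTER_CUBIC))
p,r,s=cur();print(p,s['wrist_force'],s['ft_torque'],s['ee_rot'],s['opening'])
E
```

```text
[0.61704405 0.0066102  0.05757966] [ 0.35137286 -0.62081857 -0.0651989 ] [0.00247831 0.01511845 0.00476377] [1.79996923e+02 2.22437919e-02 1.76742875e+02] 0.043964206832071265
```

View pics/s18.png

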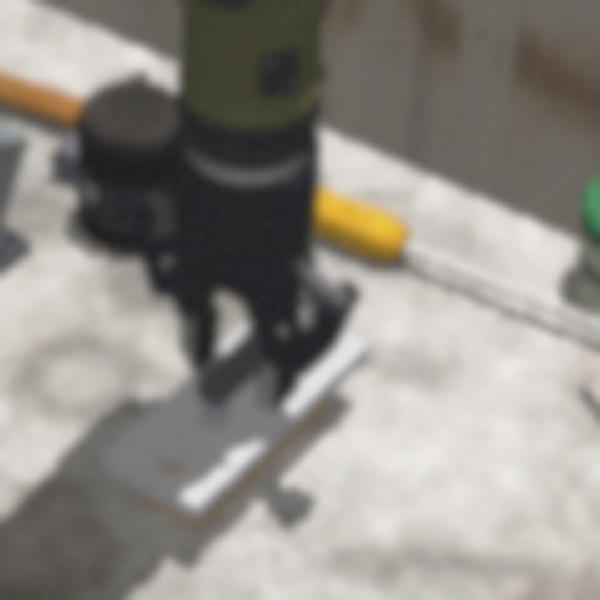

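Emit:
{"name": "servo_tool", "arguments": {
  "series": [
    [[0,0,0.1],[0,0,0]],
    [[0,0,0],[0,0,0]],
    [[0,0,0],[0,0,0]],
    [[0,0,0],[0,0,0]],
    [[0,0,0],[0,0,0]],
    [[0,0,0],[0,0,0]],
    [[0,0,0],[0,0,0]]
  ],
  "hand": 1.2,
  "force": 80
}}

```text
clock: 26.87
position: [0.6167, 0.0064, 0.0564]
ee_rot: [-180.0, -0.0, 176.7]
wrist_force: [-0.2, -1.8, 5.6]
opening: 0.0165
```

Emit:
{"name": "servo_tool", "arguments": {
  "series": [
    [[0,0,-0.1],[0,0,0]],
    [[0,0,-0.2],[0,0,0]],
    [[0,0,-0.4],[0,0,0]],
    [[0,0,-0.8],[0,0,0]],
    [[0,0,-1],[0,0,0]],
    [[0,0,-1.2],[0,0,0]],
    [[0,0,-1.5],[0,0,0]],
    [[0,0,-1.5],[0,0,0]],
    [[0,0,-1.5],[0,0,0]],
    [[0,0,-1.5],[0,0,0]],
    [[0,0,-0.8],[0,0,0]],
    [[0,0,0],[0,0,0]],
    [[0,0,0],[0,0,0]]
  ]
}}

```text
clock: 27.95
position: [0.6169, 0.0067, 0.1615]
ee_rot: [180.0, 0.0, 176.7]
wrist_force: [-0.4, 0.3, -3.2]
opening: 0.0171
```

```bash
python3 - <<'E'
from h import *
from bench import snapshot; import cv2
im=snapshot('scene');cv2.imwrite('pics/s19.png',cv2.resize(im[150:290,270:410,::-1],None,fx=4,fy=4,interpolation=cv2.INTER_CUBIC))
p,r,s=cur();print(p,s['wrist_force'],s['ft_torque'],s['ee_rot'],s['opening'],s['joint_pos'])
# jig centre target
delta([.5798,-.2868,.17],[180,0,173.7])
E
```

```text
[0.61619146 0.00666508 0.1605363 ] [ 0.24478753  0.60984939 -2.49944336] [-0.04154932  0.04027939 -0.06783391] [-1.79998399e+02 -8.75469547e-02  1.76748748e+02] 0.0166110524717324 [ 6.17479322e-01  2.58663473e+01 -1.99216613e+00  6.22289421e+01
  4.30918748e-03  3.86872703e+00]
rotvec [-0.0001 -0.0015  0.0532] deg 3.05  trans new frame cm [  0.4  -29.57  -0.95]  old frame [  1.97 -29.51  -0.94]
```

View pics/s19.png

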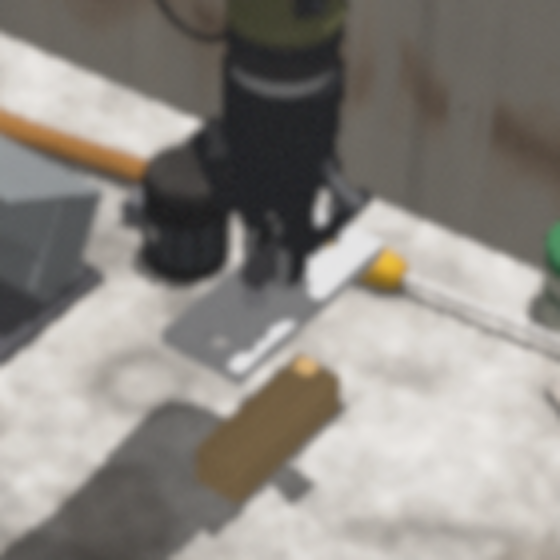

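Emit:
{"name": "servo_tool", "arguments": {
  "series": [
    [[0,0,0],[0,0,0.0266]],
    [[0,0,0],[0,0,0.0266]],
    [[0,-1,0],[0,0,0]],
    [[0.02,-1.8,0],[0,0,0]],
    [[0.03,-2,0],[0,0,0]],
    [[0.03,-2,0],[0,0,0]],
    [[0.03,-2,0],[0,0,0]],
    [[0.03,-2,0],[0,0,0]],
    [[0.03,-2,0],[0,0,0]],
    [[0.03,-2,0],[0,0,0]],
    [[0.03,-2,0],[0,0,0]],
    [[0.03,-2,0],[0,0,0]],
    [[0.03,-2,0],[0,0,0]],
    [[0.03,-2,0],[0,0,0]],
    [[0.03,-2,0],[0,0,0]],
    [[0.03,-1.8,0],[0,0,0]],
    [[0.02,-1.8,0],[0,0,0]],
    [[0,-1.2,0],[0,0,0]],
    [[0,0,0],[0,0,0]],
    [[0,0,0],[0,0,0]]
  ]
}}

```text
clock: 29.67
position: [0.5794, -0.2875, 0.1602]
ee_rot: [179.9, -0.1, 173.6]
wrist_force: [-0.2, 0.2, -2.4]
opening: 0.0165
```

Emit:
{"name": "servo_tool", "arguments": {
  "series": [
    [[0,0,0],[0,0,0]],
    [[0,0,0],[0,0,0]]
  ]
}}

```text
clock: 29.83
position: [0.58, -0.2861, 0.1607]
ee_rot: [180.0, -0.1, 173.8]
wrist_force: [-0.1, -0.8, -4.0]
opening: 0.0164
```

```bash
python3 - <<'E'
from h import *
from bench import snapshot; import cv2
im=snapshot('scene');cv2.imwrite('pics/s20.png',cv2.resize(im[215:365,350:500,::-1],None,fx=4,fy=4,interpolation=cv2.INTER_CUBIC))
p,r,s=cur();print(p,s['wrist_force'],s['ft_torque'],s['ee_rot'],s['opening'],s['joint_pos'])
im=snapshot('top');cv2.imwrite('pics/t20.png',cv2.resize(im[170:300,370:500,::-1],None,fx=4.5,fy=4.5,interpolation=cv2.INTER_CUBIC))
delta([.5798,-.2868,.12],[180,0,173.7])
E
```

```text
[ 0.58010608 -0.28604047  0.16079923] [-0.58814213  0.49478198 -2.94598025] [ 0.02855052 -0.0202687  -0.01542138] [ 1.79976278e+02 -7.91450364e-02  1.73779140e+02] 0.01694344719513551 [-2.62447408e+01  2.88335945e+01  3.09556468e+00  6.43444535e+01
 -4.81242580e-03 -2.00238613e+01]
rotvec [ 0.0003 -0.0012  0.0014] deg 0.11  trans new frame cm [ 0.03 -0.07  4.09]  old frame [ 0.03 -0.07  4.09]
```

View pics/s20.png

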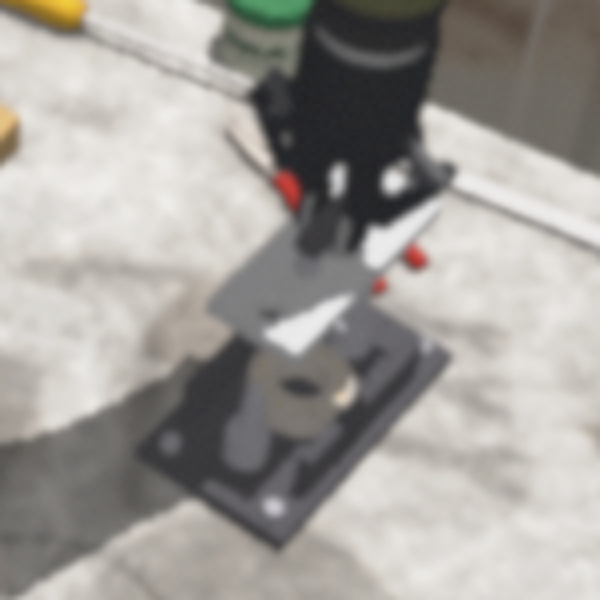

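View pics/t20.png

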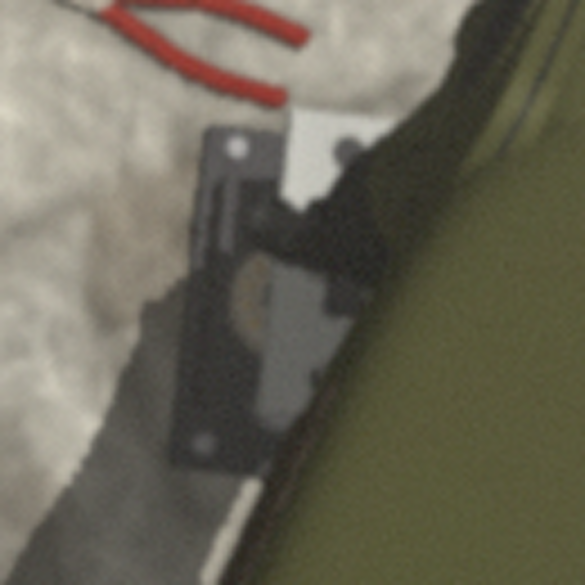

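```bash
cat > f5.py <<'E'
from fit import *
z=.1404;T=z+.012;B=z+.046
S=([[-.08,.032,T],[-.08,-.032,T],[.08,-.032,T]],cr(350,215,4,[(207,303),(293,350),(441,206)]))
U=([[.08,.032,T],[-.08,.032,T],[.06,0,T]],cr(370,170,4.5,[(289,110),(255,413),(348,151)]))
q0=[.5802,-.286,np.deg2rad(-6.22)]
print(proj('scene',w(q0,S[0]))-S[1],proj('top',w(q0,U[0]))-U[1])
for use in ('t','s','ts'):
    def f(q):
        o=[]
        if 't' in use:o.append(proj('top',w(q,U[0]))-U[1])
        if 's' in use:o.append(proj('scene',w(q,S[0]))-S[1])
        return np.concatenate(o).ravel()
    s=least_squares(f,q0,loss='soft_l1');print(use,s.x.round(4),np.rad2deg(s.x[2]).round(2),s.fun.reshape(-1,2).round(1).tolist())
E
python3 f5.py
```

```text
[[-0.21309611 -0.44922908]
 [ 0.92855089  1.61130126]
 [ 0.39546294 -0.30333809]] [[ 0.78253435 -0.2101381 ]
 [ 1.1847963  -0.26626502]
 [ 0.40811429  0.692442  ]]
t [ 0.5802 -0.284  -0.113 ] -6.48 [[0.1, -0.2], [0.2, -0.3], [-0.3, 0.7]]
s [ 0.5802 -0.2851 -0.1136] -6.51 [[-0.6, -0.7], [0.4, 1.4], [0.2, -0.3]]
ts [ 0.5803 -0.2845 -0.1113] -6.38 [[0.2, -0.3], [0.4, -0.4], [-0.2, 0.7], [-0.8, -0.8], [0.3, 1.3], [-0.1, -0.5]]
```

Emit:
{"name": "servo_tool", "arguments": {
  "series": [
    [[0.03,-0.13,0.5],[0,-0.001,0.001]],
    [[0,0,1],[0,0,0]],
    [[0,0,1],[0,0,0]],
    [[0,0,1],[0,0,0]],
    [[0,0,1],[0,0,0]],
    [[0,0,0.6],[0,0,0]],
    [[0,0,0.4],[0,0,0]],
    [[0,0,0],[0,0,0]],
    [[0,0,0],[0,0,0]],
    [[0,0,0],[0,0,0]]
  ]
}}

```text
clock: 30.77
position: [0.58, -0.2887, 0.1064]
ee_rot: [-180.0, 0.1, 173.6]
wrist_force: [0.3, -0.7, -2.6]
opening: 0.0164
```

```bash
python3 - <<'E'
from h import *
from bench import snapshot; import cv2
im=snapshot('scene');cv2.imwrite('pics/s21.png',cv2.resize(im[250:350,370:470,::-1],None,fx=6,fy=6,interpolation=cv2.INTER_CUBIC))
p,r,s=cur();print(p,s['wrist_force'],s['ft_torque'],s['ee_rot'],s['opening'])
im=snapshot('top');cv2.imwrite('pics/t21.png',cv2.resize(im[180:290,390:480,::-1],None,fx=5,fy=5,interpolation=cv2.INTER_CUBIC))
E
```

```text
[ 0.58013378 -0.28866856  0.10657485] [-0.79423243  0.41288377 -2.98749504] [-0.00766748 -0.02166649  0.04067824] [-1.79972439e+02  7.50853421e-02  1.73637462e+02] 0.0166012270571885
```

View pics/s21.png

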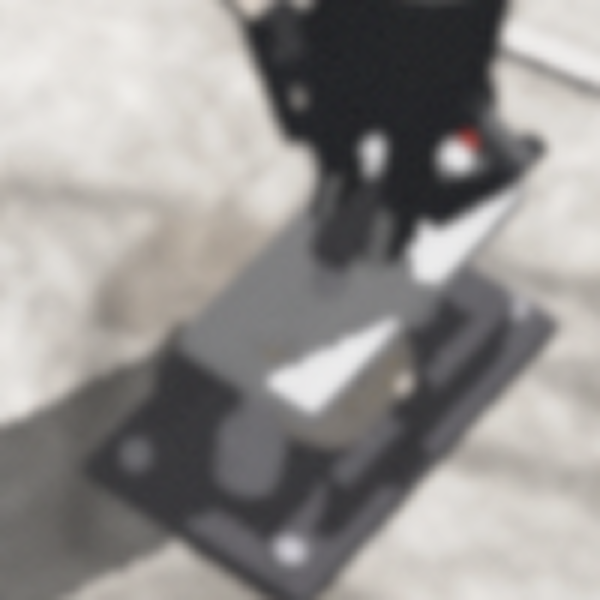

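View pics/t21.png

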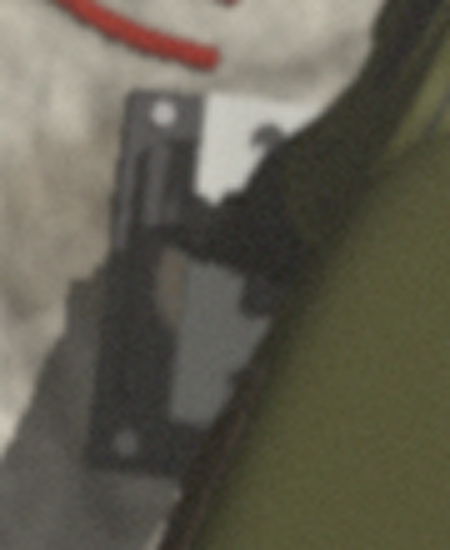

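Emit:
{"name": "servo_tool", "arguments": {
  "series": [
    [[0,0,0],[0,0,0]],
    [[0,0,0],[0,0,0]],
    [[0,0,0],[0,0,0]]
  ]
}}

```text
clock: 31.12
position: [0.5798, -0.2885, 0.1062]
ee_rot: [-180.0, 0.0, 173.6]
wrist_force: [-0.7, -0.2, -3.2]
opening: 0.0164
```

Emit:
{"name": "servo_tool", "arguments": {
  "series": [
    [[0,0,0],[0,0,0]],
    [[0,0,0],[0,0,0]]
  ]
}}

```text
clock: 31.28
position: [0.5797, -0.2884, 0.106]
ee_rot: [-180.0, 0.0, 173.6]
wrist_force: [-0.6, -0.5, -3.9]
opening: 0.0168
```

```bash
cat > f6.py <<'E'
from fit import *
z=.1064-.0204;T=z+.012
S=([[-.08,.032,T],[-.08,-.032,T],[.08,-.032,T]],cr(370,250,6,[(178,346),(312,416),(527,178)]))
U=([[.08,.032,T],[-.08,.032,T],[.06,0,T]],cr(390,180,5,[(203,94),(169,419),(267,137)]))
q0=[.5802,-.2875,np.deg2rad(-6.22)]
for use in ('t','s','ts'):
    def f(q):
        o=[]
        if 't' in use:o.append(proj('top',w(q,U[0]))-U[1])
        if 's' in use:o.append(proj('scene',w(q,S[0]))-S[1])
        return np.concatenate(o).ravel()
    s=least_squares(f,q0,loss='soft_l1');print(use,s.x.round(4),np.rad2deg(s.x[2]).round(2),s.fun.reshape(-1,2).round(1).tolist())
E
python3 f6.py
```

```text
t [ 0.5811 -0.2869 -0.1054] -6.04 [[0.1, -0.2], [0.2, -0.5], [-0.4, 0.8]]
s [ 0.5793 -0.2872 -0.0835] -4.78 [[0.3, -1.5], [0.4, 0.2], [-1.1, 1.2]]
ts [ 0.5808 -0.2873 -0.0982] -5.62 [[0.0, 0.0], [0.6, -0.3], [-0.4, 0.9], [0.4, -2.3], [0.2, -0.3], [-0.5, 1.2]]
```

Emit:
{"name": "servo_tool", "arguments": {
  "series": [
    [[0.02,0.06,0.2],[0,0,0]],
    [[0,0,0.2],[0,0,0]],
    [[0,0,0.2],[0,0,0]],
    [[0,0,0.2],[0,0,0]],
    [[0,0,0],[0,0,0]],
    [[0,0,0],[0,0,0]],
    [[0,0,0],[0,0,0]]
  ]
}}

```text
clock: 31.87
position: [0.5795, -0.2878, 0.0979]
ee_rot: [-180.0, 0.0, 173.6]
wrist_force: [0.5, -0.0, -2.3]
opening: 0.0162
```

Emit:
{"name": "servo_tool", "arguments": {
  "series": [
    [[0,0,0.2],[0,0,0]],
    [[0,0,0.2],[0,0,0]],
    [[0,0,0],[0,0,0]],
    [[0,0,0],[0,0,0]],
    [[0,0,0],[0,0,0]]
  ]
}}

```text
clock: 32.28
position: [0.5794, -0.2878, 0.0938]
ee_rot: [-180.0, -0.0, 173.6]
wrist_force: [0.3, 0.5, -2.4]
opening: 0.0162
```

Emit:
{"name": "servo_tool", "arguments": {
  "series": [
    [[0,0,0.2],[0,0,0]],
    [[0,0,0.2],[0,0,0]],
    [[0,0,0],[0,0,0]],
    [[0,0,0],[0,0,0]],
    [[0,0,0],[0,0,0]]
  ]
}}

```text
clock: 32.7
position: [0.5795, -0.2878, 0.0898]
ee_rot: [-180.0, -0.0, 173.6]
wrist_force: [-0.5, 0.3, -3.4]
opening: 0.0167
```

Emit:
{"name": "servo_tool", "arguments": {
  "series": [
    [[0,0,0.2],[0,0,0]],
    [[0,0,0.2],[0,0,0]],
    [[0,0,0.2],[0,0,0]],
    [[0,0,0],[0,0,0]],
    [[0,0,0],[0,0,0]]
  ]
}}

```text
clock: 33.12
position: [0.5793, -0.2877, 0.0836]
ee_rot: [180.0, -0.0, 173.6]
wrist_force: [-0.1, -0.3, -3.1]
opening: 0.0165
```

Emit:
{"name": "servo_tool", "arguments": {
  "series": [
    [[0,0,0.2],[0,0,0]],
    [[0,0,0.2],[0,0,0]],
    [[0,0,0.2],[0,0,0]],
    [[0,0,0],[0,0,0]],
    [[0,0,0],[0,0,0]]
  ]
}}

```text
clock: 33.53
position: [0.5793, -0.2877, 0.0776]
ee_rot: [180.0, -0.0, 173.6]
wrist_force: [-0.6, 0.0, -3.2]
opening: 0.0166
```

Emit:
{"name": "servo_tool", "arguments": {
  "series": [
    [[0,0,0.2],[0,0,0]],
    [[0,0,0.2],[0,0,0]],
    [[0,0,0.2],[0,0,0]],
    [[0,0,0],[0,0,0]],
    [[0,0,0],[0,0,0]]
  ]
}}

```text
clock: 33.95
position: [0.5793, -0.2877, 0.0716]
ee_rot: [180.0, -0.0, 173.6]
wrist_force: [-0.3, 0.4, -3.3]
opening: 0.0164
```

Emit:
{"name": "servo_tool", "arguments": {
  "series": [
    [[0,0,0.2],[0,0,0]],
    [[0,0,0.2],[0,0,0]],
    [[0,0,0.2],[0,0,0]],
    [[0,0,0.2],[0,0,0]],
    [[0,0,0],[0,0,0]],
    [[0,0,0],[0,0,0]]
  ]
}}

```text
clock: 34.45
position: [0.5793, -0.2877, 0.0636]
ee_rot: [180.0, -0.0, 173.6]
wrist_force: [0.3, 0.8, -4.2]
opening: 0.0167
```

```bash
python3 - <<'E'
from h import *
from bench import snapshot; import cv2
im=snapshot('scene');cv2.imwrite('pics/s22.png',cv2.resize(im[250:350,370:470,::-1],None,fx=6,fy=6,interpolation=cv2.INTER_CUBIC))
p,r,s=cur();print(p,s['wrist_force'],s['ft_torque'],s['ee_rot'],s['opening'])
E
```

```text
[ 0.5794481  -0.28778487  0.06381778] [-0.21270587  0.04909885 -2.89386784] [ 0.01972325 -0.0650166   0.00661953] [ 1.79999764e+02 -5.00849721e-03  1.73638644e+02] 0.016903224124577423
```

View pics/s22.png

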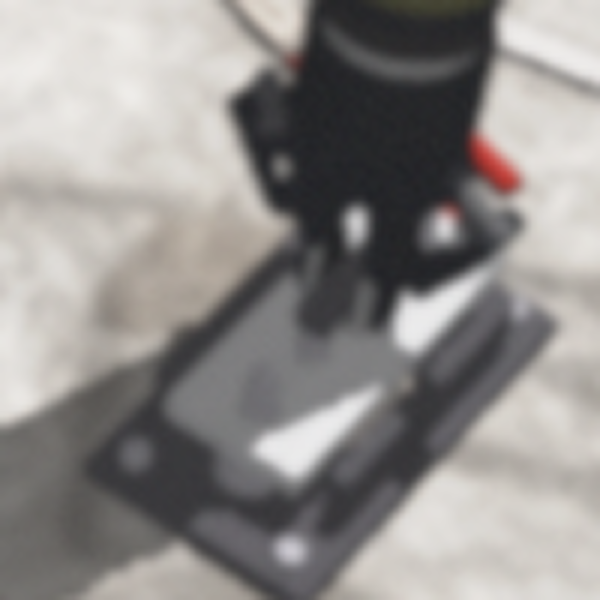

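Emit:
{"name": "servo_tool", "arguments": {
  "series": [
    [[0,0,0.15],[0,0,0]],
    [[0,0,0.15],[0,0,0]],
    [[0,0,0.1],[0,0,0]],
    [[0,0,0],[0,0,0]],
    [[0,0,0],[0,0,0]]
  ]
}}

```text
clock: 34.92
position: [0.5794, -0.2877, 0.0598]
ee_rot: [180.0, -0.0, 173.6]
wrist_force: [0.9, -0.3, -3.0]
opening: 0.0167
```

Emit:
{"name": "servo_tool", "arguments": {
  "series": [
    [[0,0,0.1],[0,0,0]],
    [[0,0,0],[0,0,0]],
    [[0,0,0],[0,0,0]],
    [[0,0,0],[0,0,0]]
  ]
}}

```text
clock: 35.25
position: [0.5795, -0.2878, 0.0589]
ee_rot: [-180.0, 0.0, 173.6]
wrist_force: [-0.1, -0.7, -3.3]
opening: 0.0166
```

Emit:
{"name": "servo_tool", "arguments": {
  "series": [
    [[0,0,0.08],[0,0,0]],
    [[0,0,0],[0,0,0]],
    [[0,0,0],[0,0,0]],
    [[0,0,0],[0,0,0]]
  ]
}}

```text
clock: 35.58
position: [0.5797, -0.2879, 0.0584]
ee_rot: [-180.0, 0.0, 173.6]
wrist_force: [-0.3, 0.3, -1.4]
opening: 0.0165
```

Emit:
{"name": "servo_tool", "arguments": {
  "series": [
    [[0,0,0.06],[0,0,0]],
    [[0,0,0],[0,0,0]],
    [[0,0,0],[0,0,0]],
    [[0,0,0],[0,0,0]]
  ]
}}

```text
clock: 35.92
position: [0.5797, -0.2879, 0.0583]
ee_rot: [-180.0, 0.0, 173.6]
wrist_force: [-2.1, 1.1, 5.8]
opening: 0.0165
```

Emit:
{"name": "servo_tool", "arguments": {
  "series": [
    [[0,0,0.05],[0,0,0]],
    [[0,0,0],[0,0,0]],
    [[0,0,0],[0,0,0]],
    [[0,0,0],[0,0,0]]
  ]
}}

```text
clock: 36.25
position: [0.5796, -0.2879, 0.0583]
ee_rot: [-180.0, 0.1, 173.6]
wrist_force: [-3.3, 0.7, 8.0]
opening: 0.0167
```

Emit:
{"name": "servo_tool", "arguments": {
  "series": [
    [[0,0,-0.08],[0,0,0]],
    [[0,0,0],[0,0,0]],
    [[0,0,0],[0,0,0]]
  ]
}}

```text
clock: 36.5
position: [0.5796, -0.2879, 0.0583]
ee_rot: [-180.0, 0.0, 173.6]
wrist_force: [-1.1, 0.3, 5.5]
opening: 0.0167
```

Emit:
{"name": "servo_tool", "arguments": {
  "series": [
    [[0,0,0],[0,0,0]],
    [[0,0,0],[0,0,0]],
    [[0,0,0],[0,0,0]],
    [[0,0,0],[0,0,0]],
    [[0,0,0],[0,0,0]],
    [[0,0,0],[0,0,0]]
  ],
  "hand": 4.4
}}

```text
clock: 37.0
position: [0.5795, -0.2877, 0.0576]
ee_rot: [180.0, -0.0, 173.6]
wrist_force: [-0.4, 0.2, -0.3]
opening: 0.0442
```

Emit:
{"name": "servo_tool", "arguments": {
  "series": [
    [[0,0,-0.2],[0,0,0]],
    [[0,0,-0.5],[0,0,0]],
    [[0,0,-1],[0,0,0]],
    [[0,0,-1.5],[0,0,0]],
    [[0,0,-2],[0,0,0]],
    [[0,0,-2],[0,0,0]],
    [[0,0,-2],[0,0,0]],
    [[0,0,-1.5],[0,0,0]],
    [[1,0,0],[0,0,0]],
    [[2.5,0,0],[0,0,0]],
    [[3,0,0],[0,0,0]],
    [[3,0,0],[0,0,0]],
    [[3,0,0],[0,0,0]],
    [[3,0,0],[0,0,0]],
    [[1.5,0,0],[0,0,0]],
    [[0,0,0],[0,0,0]],
    [[0,0,0],[0,0,0]]
  ]
}}

```text
clock: 38.42
position: [0.4107, -0.2693, 0.1661]
ee_rot: [-179.9, 0.1, 173.6]
wrist_force: [0.4, -0.4, -0.3]
opening: 0.0439
```

```bash
python3 - <<'E'
from h import *
from bench import snapshot; import cv2
im=snapshot('scene');cv2.imwrite('pics/s23.png',cv2.resize(im[250:350,370:470,::-1],None,fx=6,fy=6,interpolation=cv2.INTER_CUBIC));cv2.imwrite('pics/s23f.png',im[:,:,::-1])
p,r,s=cur();print(p,s['wrist_force'],s['ft_torque'],s['ee_rot'],s['opening'])
im=snapshot('top');cv2.imwrite('pics/t23.png',cv2.resize(im[180:290,390:480,::-1],None,fx=5,fy=5,interpolation=cv2.INTER_CUBIC))
E
```

```text
[ 0.41173171 -0.26960508  0.16596848] [ 0.91841366  0.04531446 -0.10204588] [0.02133888 0.03799369 0.01855307] [-1.79930610e+02  1.69325060e-01  1.73625892e+02] 0.04376593847576693
```

View pics/s23.png

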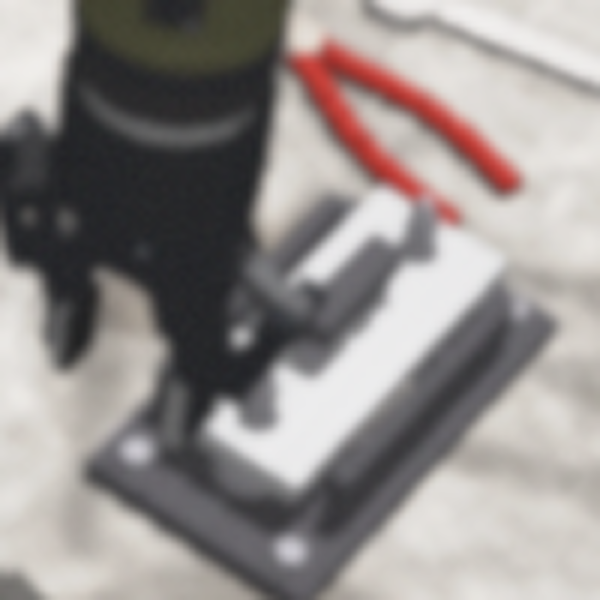

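View pics/t23.png

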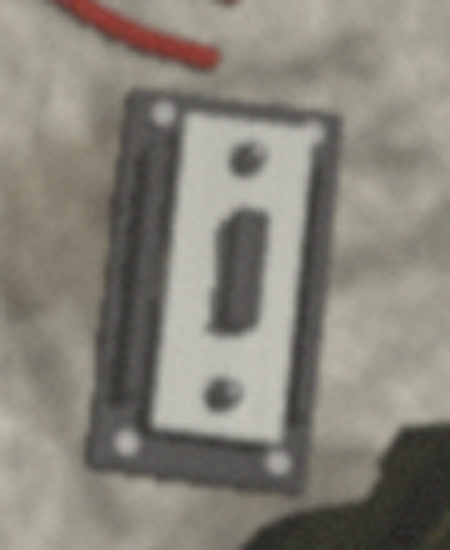

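View pics/s23f.png

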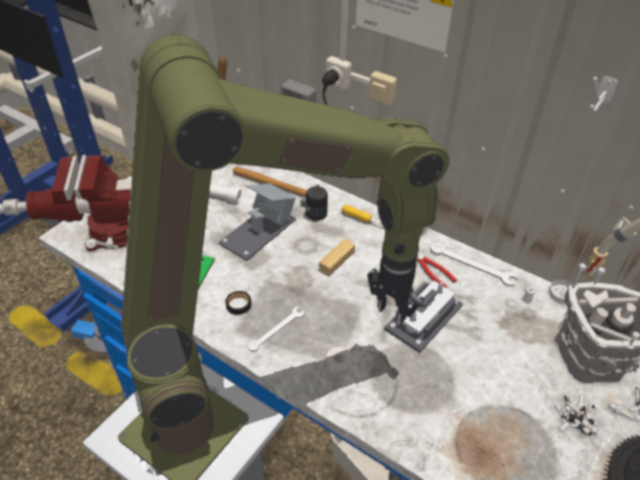

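```bash
python3 - <<'E'
from bench import snapshot; import cv2, numpy as np
a=cv2.imread('pics/s23f.png')[320:400,290:400];b=cv2.imread('pics/scene0.png')[320:400,290:400]
t=snapshot('top')[:,:,::-1]; t0=cv2.imread('pics/top0.png')
o=np.vstack([np.hstack([cv2.convertScaleAbs(a,alpha=1.5),b]),np.hstack([cv2.convertScaleAbs(t[290:370,340:450],alpha=1.5),t0[290:370,340:450]])])
cv2.imwrite('pics/cmp.png',cv2.resize(o,None,fx=3,fy=3))
cv2.imwrite('pics/t24.png',t)
E
```

```text
(no output)
```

View pics/cmp.png

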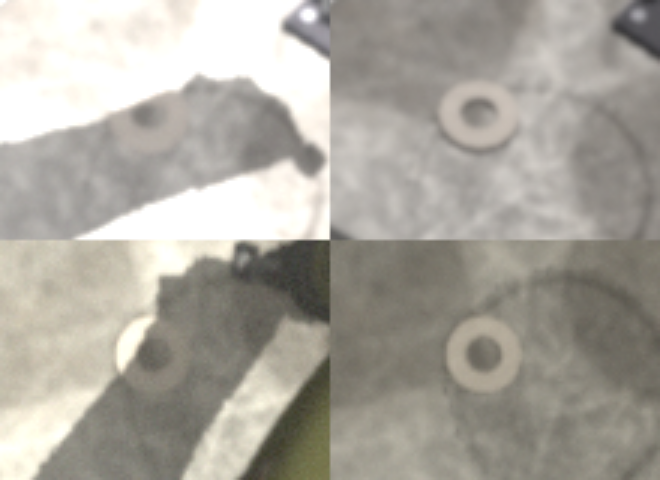

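View pics/t24.png

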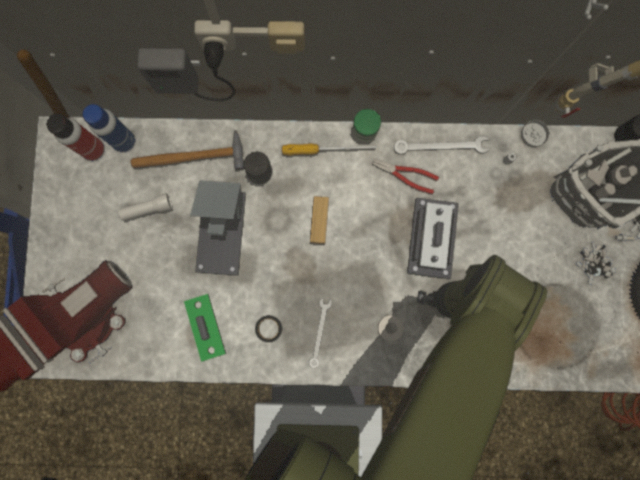

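All bystanders are where they were, and the washer is only in shadow. The plate sits in the jig with both holes on the pins at about (437,217) and (434,259) in the top view, and the arm is clear. I'm handing the job in.

```bash
python3 -c "
from bench import *
print(finish_job())"
```

```text
the job is handed in; nothing more can be done
None
```

The plate is seated on both of the jig's guide pins and released, and the job was handed in at about 38 s of the 67 s allowed. I drew it out of the rack along its slope, laid it flat on the block, re-gripped it by the bar and lowered it level onto the pins.

**One mistake:** after the first release on the block I gave the next finger opening in the same call as the retreat. The fingers closed on the plate again and lifted it off the block. I levelled it and laid it down a second time. That release was clean: fingers at 85 mm, under 1 N at the wrist, and the plate was flat and stayed put as I backed away.

**Last checks:**
- **Threading:** there was no sideways load on the way down. The top picture shows both pins through the holes.
- **Seating:** contact came at a tool height of 58.3 mm, against 58.4 mm predicted. I saw no tilt in the pictures.
- **Release:** the wrist force was near zero afterwards, and the arm ended clear of everything.
- **Bystanders:** the oil filter, tape roll, washer and pliers look unmoved. The washer was partly in shadow in both pictures.

**Disagreement:** above the pins, the camera fit and the arm's own position reading differed by about 1 mm in the plate's position. That was within the holes' 1.5 mm play. I did not measure the seated plate's position numerically after letting go.

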